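# Jack up the ratchet bonding press and set its lever to float

## Robot

A 7-joint arm with a two-finger parallel gripper is mounted at the origin on a cart in front of the work surface, level with it; the furniture and walls round the work are solid. World frame = base frame: x ahead of the robot, y to its left, z up, the work surface at z = 0. Lengths are in mm, angles in rad, forces in N, time in s.
With the tool pointing down it reaches from about 400 to 875 mm from the base axis. Payload 4.4 kg.
Tool frame: the origin (TCP) lies midway between the tips of the shut fingers; the grasp point (between the pads) lies 19 mm behind it (ctrl.pinch_z is the distance from the TCP to the grasp point, in mm); z points along the fingers, y is the line along which they close (so a half turn about z gives the same grasp; the last joint's range is limited). The gripper opens to 85 mm and grips with 20 to 120 N. Pads are 22 mm wide; open, the fingers measure 114 mm over their backs; the gripper's body (76 mm by 85 mm) begins 54 mm behind the grasp point. The pads swing forward as they close: fully open they stand 13 mm farther back than shut.
Start: joints at [1.146, 0.628, 0.038, 1.517, -0.027, 0.996, -0.02], TCP at [228.276, -608.611, 231.313] pointing down, gripper open.
Joint ranges: [-3.06, 3.06], [-0.37, 2.12], [-1.25, 1.32], [0.18, 2.47], [-1.1, 4.24], [0.23, 1.98], [-2.94, 2.94]. Speed limits (rad/s): [2.57, 2.57, 3.14, 3.14, 3.14, 3.14, 3.14].

## Interface

Orientations are given as [roll, pitch, yaw] about the fixed x, y, z axes, in that order (R = Rz(yaw) Ry(pitch) Rx(roll)).
In Python, from cell import read_state, cams, order, ctrl gives the robot as it stands.
- The arm moves only by the tool move_arm, never from a script. Its argument "targets" is text: rows parted by semicolons, each of 7 numbers parted by spaces: the gripper's target within -1 to 1 (fully open at 1, half-way at 0, shut at -1), then the shift along the tool's x, y, z in cm, then the turn, a rotation vector about the tool's x, y, z in degrees. A call has 1 to 5 rows; each row shifts and turns the commanded pose from where the row before left it, along the tool's axes as they then stand; what a row does not reach is not made up. A row lasts 1/12 s, in which the tool goes at most 41.7 mm and 7.16 degrees, less where a joint would pass 70% of its speed; a pose out of reach is approached as far as the arm can. A call with a gripper value outside its range is refused whole. The fingers move at their own pace and stop on an object; the grip force is fixed at half the most. Time passes only in rows, so rows that do not move let the fingers close. It gives the time, the measured TCP pose, the force, the opening and the grip force at its end, in the units of the state.
- read_state(): the state, without advancing time (a new reading comes with each control period).
- cams.get_image(name): name is "side" or "top"; returns a dict with "color" (420x560x3 uint8, red, green, blue), "fovy" (degrees; the focal length in pixels is half the picture's height over the tangent of half this angle, whatever the lens; pixels are square), "cx", "cy" (the principal point, pixels), "k1" (the pictures are not rectified: a ray, as slopes to the right and down, at radius r is drawn at 1 + k1 r^2 times it, then the intrinsics apply), "rvec" (rotation vector, rad) and "tvec" (3), from world to camera coordinates, as OpenCV has them. Camera axes: x right, y down, z forward; pixel columns grow to the right and rows downward; lengths in mm; the calibration is good to about 2 mm. A picture is of the moment at which its call begins. There is no depth.
- order.finish_job(): hands the job in; it is judged then, once.
The state is a dict: "clock": time; "qpos": joint angles; "qd": joint speeds; "tau": joint torques, N m; "eef_pos": TCP position; "tool_rot": TCP orientation; "force": force on the tool from outside, world axes, zero at the start; "torque": the same for the moment, N m; "width": finger opening in mm; "gripper_force": force on a finger pad.
Only numpy, scipy, OpenCV 4.12 (cv2) and the standard library are available. Lean on these libraries where they do the work, as an engineer would, in place of code of your own. Each camera call takes 0.05 s, during which the arm holds its last target. There are 200 camera calls.

## Task

The glued-up wooden block in the little bonding press still needs its pressure. Work the press's ratchet lever to and fro until the block is jacked up hard against the sprung plate and the springs are pushed fully home; if the lever spins loose when you turn it clockwise and grips the other way, its selector stands in the loosening notch, so flip it first. Then push the selector inward past its stiff detent into the float notch, so that a knock on the lever cannot disturb the work while the glue sets, and leave the glue tin, the brush and the steel block where they are.

Things in the scene. Friction and masses are not known exactly. Their poses are not given: they have to be found in the camera images.
- press: Small bonding press fixed to the bench: grey base 120 x 236 x 12 mm, two steel columns 18 mm thick and 274 mm high, 92 mm either side of the middle, a ratchet screw jack under a steel platen, a sprung plate and a crosshead above. Origin: on the bench top, on the screw's upright axis. x points to the back of the press, y to its left as the robot sees it, z up.
- platen_edge (a point): Middle of the lower front edge of the platen (88 deep x 150 wide x 12 mm, carried by the screw), 146 mm above the bench at the start, 44 mm in front of the screw's axis. Platen and plates overhang all that lies behind this edge, so an upright tool cannot work the selector: come in from the front, the tool leaning back over the lever by 22 to 45 degrees.
- lever (a joint): Angle of the ratchet lever about the screw's axis, rad. 0: straight out of the front of the press. Grows as it turns clockwise seen from above (the grip goes to the robot's left). Stops at -0.85 and 0.85. In a driving notch it grips the screw one way and overruns the other way, clicking, at about 1 N at the grip; 14 teeth, so up to 0.45 rad pass before it grips.
- screw_axis (a point): Point on the screw's axis at the lever's height, 43 mm up, in the middle of the lever's round head (88 mm across). Turned clockwise the screw lifts the platen 5.7 mm per rad, turned back it lowers it. Driving takes about 10 N at the grip, 13 N as the springs close (on halting, about 5 N remain), then it goes solid. 8 to 13 mm of lift in all, several strokes. The screw stays where left.
- grip_mid (a point): Middle of the upright dark wooden grip at the lever's end, a revolving cylinder 22 mm thick from 52 to 105 mm above the bench; this point is 80 mm above the bench and 165 mm from the screw's axis. The steel lever bar under it is 15 mm wide.
- selector (a joint): Angle of the selector on the lever, rad; it swings in the lever's own plane and grows as its ball goes inward, to the screw. Spring notches: -0.38 (leaning out) and 0 (upright) drive, one clockwise, one counter-clockwise, unmarked; 0.54 (leaning in) is float: lever loose both ways. At the start it is in a driving notch. Its outer notches are its end stops.
- selector_ball (a point): Centre of the selector's black ball, 18 mm across, on an 8 mm stem. It swings at 55 mm radius about a pivot on the lever, 66 mm from the screw's axis and 58 mm above the bench; upright it is 113 mm up. Between the driving notches takes about 7 N at the ball (snaps over at about -0.2 rad); from 0 into float about 10 N (snaps in at about 0.3 rad).
- pressure_plate (a joint): How far the sprung plate over the block is pushed up, m: 0 hanging free, 0.006 springs fully home on the stop. Two steel guide pins on it stand out of the crosshead's top and rise with it. The crosshead is set a little higher or lower from time to time: the gap over the block is 2 to 5 mm at the start.
- workpiece_mid (a point): Centre of the loose wooden block (a dark and a pale board, together 76 deep x 116 wide x 24 mm high) that lies on the platen and rises with it.
- glue_tin_mid (a point): Bystander: round light-grey steel tin with a black rim, 61 mm across and 28 mm high; its centre.
- glue_brush_mid (a point): Bystander: small brush with a wooden handle, 83 mm long, lying on the bench; its centre.
- steel_block_mid (a point): Bystander: dark mottled steel bench block 59 x 72 x 16 mm; its centre.
Things that resemble listed ones, but are neither listed nor needed, are in the scene too. There is more than one size of the part that bears workpiece_mid; the job needs the smaller.

How it is judged (in metres and radians):
On the way, in this order (a step that is already met when the one before it is completed fails the run):
1. the block is jacked up until the springs are fully home, the selector not yet in float (value of joint pressure_plate above 0.005 m and value of joint selector below 0.2 rad), for 0.2 s.
2. the selector is in the float notch (value of joint selector above 0.44 rad), for 0.2 s.
At the end, for the whole second after the job is handed in: The sprung plate is still pushed up more than 5 of its 6 mm by the block, which lies within 20 mm of the middle of the press; the selector rests in the float notch (above 0.44 rad) (value of joint pressure_plate above 0.005 m and value of joint selector above 0.44 rad and x of workpiece_mid in the frame of press between -0.02 and 0.02 m and y of workpiece_mid in the frame of press between -0.02 and 0.02 m); the robot touches nothing.
It fails at once if the glue tin is shifted by more than 3 cm (distance of glue_tin_mid from where it was at the start of the episode above 0.03 m).
It fails at once if the brush is shifted by more than 3 cm (distance of glue_brush_mid from where it was at the start of the episode above 0.03 m).
It fails at once if the steel block is shifted by more than 3 cm (distance of steel_block_mid from where it was at the start of the episode above 0.03 m).
It also fails if it takes over 72 s, if anything falls off the work surface, if the arm or the gripper's body presses on something with over 40 N, if the wrist force passes 120 N, or if a joint passes its speed limit or range.

## Working session

There is one attempt and no reset: what is moved stays moved. The work goes in short steps, Python scripts to look and compute and a tool call to move; the robot and the scene stay as the last step left them, time stands still between calls to the robot, and variables do not carry over. Pictures are saved under pics/ and viewed, at most 10 in all, crops included, and the job is handed in when it is done.

Besides the shell and the picture viewer there is one more tool, called after ">>>" by a JSON object that holds its "method" and its "body". move_arm: Moves the arm, as the interface text tells. Its arguments: {"type":"object","properties":{"targets":{"type":"string"}},"required":["targets"]}

```bash
mkdir -p pics; cat > h.py <<'E'
import numpy as np, cv2
from cell import read_state, cams, order, ctrl
from scipy.spatial.transform import Rotation as R
def K(im):
    f=210/np.tan(np.radians(im["fovy"])/2); return f,im["cx"],im["cy"]
def proj(im,P):
    P=np.atleast_2d(P).astype(float); M=R.from_rotvec(np.ravel(im["rvec"])).as_matrix()
    c=P@M.T+np.ravel(im["tvec"]); s=c[:,:2]/c[:,2:]; s=s*(1+im["k1"]*(s**2).sum(1,keepdims=True))
    f,cx,cy=K(im); return s*f+[cx,cy]
def ray(im,u,v):
    f,cx,cy=K(im); d=np.array([(u-cx)/f,(v-cy)/f]); s=d.copy()
    for _ in range(20): s=d/(1+im["k1"]*(s@s))
    M=R.from_rotvec(np.ravel(im["rvec"])).as_matrix()
    return -M.T@np.ravel(im["tvec"]), M.T@np.r_[s,1]
def onz(im,u,v,z):
    o,d=ray(im,u,v); return o+d*(z-o[2])/d[2]
def tri(a,ua,b,ub):
    o1,d1=ray(a,*ua);o2,d2=ray(b,*ub)
    t=np.linalg.lstsq(np.c_[d1,-d2],o2-o1,rcond=None)[0]
    p,q=o1+d1*t[0],o2+d2*t[1]; return (p+q)/2,np.linalg.norm(p-q)
def snap(n,tag,crop=None,s=1):
    im=cams.get_image(n); c=im["color"][:,:,::-1]
    np.save(f"pics/{tag}.npy",im,allow_pickle=True)
    if crop: x0,y0,x1,y1=crop; c=c[y0:y1,x0:x1]
    cv2.imwrite(f"pics/{tag}.png",cv2.resize(c,None,fx=s,fy=s,interpolation=cv2.INTER_CUBIC)); return im
def load(t): return np.load(f"pics/{t}.npy",allow_pickle=True).item()
E
python3 - <<'E'
from h import *
for n in("side","top"):
    im=snap(n,n+"0",None,1.4); o,d=ray(im,280,210); print(n,im["fovy"],im["k1"],o,d)
s=read_state(); print(s)
E
```

```text
side 51.87657105610773 -0.11452579234693765 [  407.75426527 -1032.41719943   550.28472092] [ 0.09008262  0.8981025  -0.43113377]
top 48.04115902321067 -0.1251251304012669 [ 200.94182985   49.26468709 1015.99824368] [ 0.32275831 -0.17195031 -0.93094328]
{'clock': 0.1, 'qpos': array([ 1.14619625,  0.62918651,  0.03843042,  1.51825746, -0.02702633,
        0.99627695, -0.01998204]), 'qd': array([-0.00106624, -0.00285922,  0.00160171, -0.00061331,  0.00029557,
        0.00019951, -0.00021164]), 'tau': array([ 3.32822630e-03, -5.64544916e+01,  1.23069238e+00, -1.93978482e+01,
        1.13729303e-02,  5.36984880e-03,  1.26031964e-05]), 'eef_pos': array([ 228.10317806, -608.08516406,  230.52763505]), 'tool_rot': array([-3.13998123e+00, -1.84804665e-05,  3.58815534e-01]), 'force': array([1.49397764, 0.3798292 , 0.07604468]), 'torque': array([ 0.05962417, -0.00560406,  0.02289093]), 'gripper_force': 0.0, 'width': 85.54785042297725}
```

View pics/side0.png

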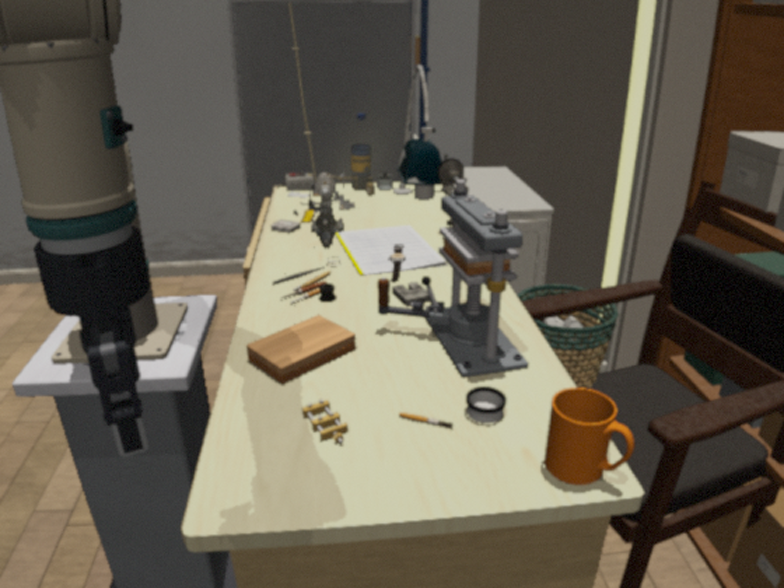

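View pics/top0.png

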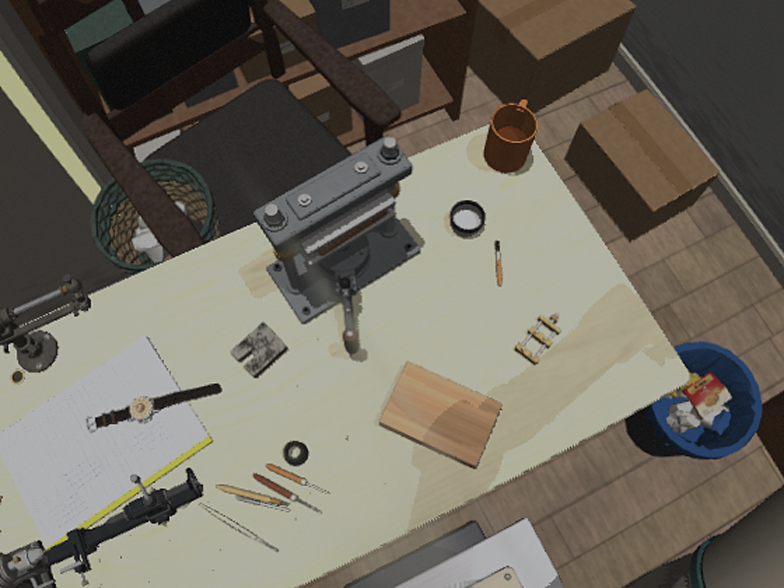

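```bash
python3 - <<'E'
from h import *
s,t=load("side0"),load("top0")
a=cv2.resize(s["color"][125:275,255:395,::-1],None,fx=4,fy=4,interpolation=cv2.INTER_CUBIC)
b=cv2.resize(t["color"][90:265,170:310,::-1],None,fx=3.42,fy=3.42,interpolation=cv2.INTER_CUBIC)
print(a.shape,b.shape)
cv2.imwrite("pics/ca.png",a);cv2.imwrite("pics/cb.png",b)
c=lambda u,v:(u/1.4,v/1.4)
print(tri(t,c(352,335),s,c(384,281)))
print("ball",tri(t,c(347,284),s,c(427,281)))
for p in[(268,268),(305,318),(420,250)]: print(onz(t,*c(*p),12))
print("blk",onz(t,*c(259,349),16),"tin",onz(t,*c(467,218),28),"brush",onz(t,*c(499,263),5))
E
```

```text
(600, 560, 3) (598, 479, 3)
(array([490.02298126, -39.10800906,  99.29137671]), np.float64(6.123347857889931))
ball (array([563.85827704, -65.61281085, 107.11693137]), np.float64(7.448053764769326))
[681.70206253  28.98908343  12.        ]
[573.4301778    8.52809323  12.        ]
[ 599.5321696  -213.70319756   12.        ]
blk [556.26429491  95.50566613  16.        ] tin [ 611.44989123 -308.49703683   28.        ] brush [ 522.48923459 -324.18735998    5.        ]
```

View pics/ca.png

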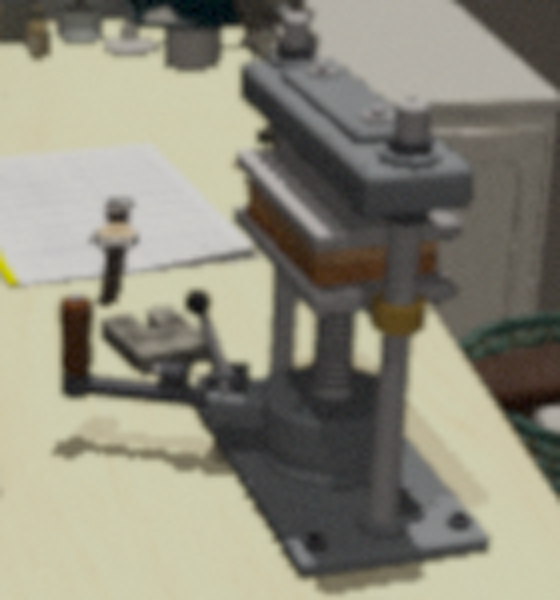

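View pics/cb.png

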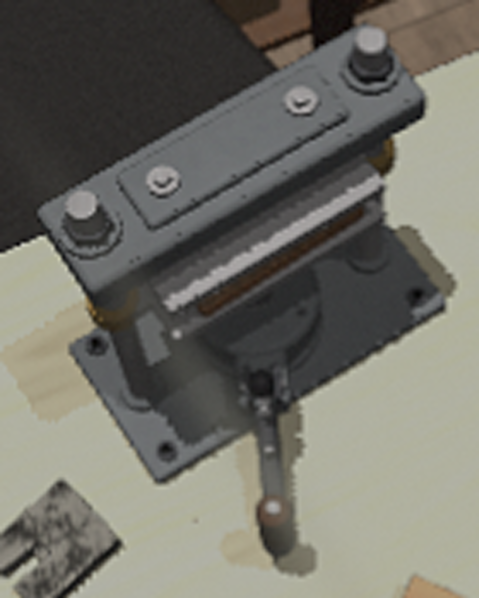

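```bash
python3 - <<'E'
from h import *
s,t=load("side0"),load("top0")
A=lambda u,v:(255+u/4,125+v/4); B=lambda u,v:(170+u/3.42,90+v/3.42)
fl,fr,bl=[onz(t,*B(*p),12) for p in[(160,482),(444,302),(71,348)]]
print(fl,fr,bl,np.linalg.norm(fl-fr),np.linalg.norm(fl-bl))
sfr,sbr=[onz(s,*A(*p),12) for p in[(303,570),(488,545)]]
print("side fr,br",sfr,sbr)
y=fl-fr; yaw=np.arctan2(-y[0],y[1]); print("yaw",yaw)
ex=np.array([np.cos(yaw),np.sin(yaw),0]);O=(fl+fr)/2+60*ex;O[2]=0;print("O",O)
b,e=tri(t,B(262,381),s,A(197,300)); print("ball",b,e,np.hypot(*(b-O)[:2]))
g=onz(t,*B(272,508),105); gs,e2=tri(t,B(272,508),s,A(75,300));print("grip",g,gs,e2,np.hypot(*(g-O)[:2]))
for P in (b,g):
  d=P-O; print("ang cw", yaw+np.pi-np.arctan2(d[1],d[0]) )
# predicted columns
for k in(0,-.38):
  th=0
  for th in (0,.1,.2):
    u=-np.array([np.cos(yaw-th),np.sin(yaw-th),0])
    p=O+u*(66-55*np.sin(k))+[0,0,58+55*np.cos(k)]; print(k,th,proj(s,p),proj(t,p))
print(A(197,300),B(262,381))
E
```

```text
[566.18346081  14.34441499  12.        ] [ 600.33127382 -213.65071732   12.        ] [681.62578191  30.71795272  12.        ] 230.53818228243406 116.59769396234985
side fr,br [ 603.78180311 -224.46234324   12.        ] [ 716.53467216 -211.51757372   12.        ]
yaw 0.14866921392514829
O [642.59551167 -90.7658217    0.        ]
ball [564.42210079 -64.27241916 109.45414766] 2.554285645625448 82.54079322096105
grip [488.17178761 -35.83888533 105.        ] [490.74682403 -36.21745982 100.63767317] 2.291456980450027 163.90135719797416
ang cw 0.4754263490063737
ang cw 0.490403836390239
0 0 [[311.36077632 204.75092147]] [[259.35832826 188.08299138]]
0 0.1 [[310.64507155 203.63378017]] [[256.66234121 189.59591639]]
0 0.2 [[310.20141668 202.51138842]] [[253.81226176 190.86031501]]
-0.38 0 [[303.25173827 207.13999804]] [[264.85094131 196.17681571]]
-0.38 0.1 [[302.372471   205.65775244]] [[261.31908862 198.17726557]]
-0.38 0.2 [[301.85285731 204.1737218 ]] [[257.58081689 199.8499855 ]]
(304.25, 200.0) (246.60818713450294, 201.4035087719298)
```

>>> {"method": "move_arm", "body": {"targets": "1 2.9 -2.9 0 0 0 0;1 2.9 -2.9 0 0 0 0;1 2.9 -2.9 0 0 0 0;1 2.9 -2.9 0 0 0 0;1 2.9 -2.9 0 0 0 0"}}

```text
clock: 0.52
eef_pos: [313.4, -419.9, 231.0]
tool_rot: [-3.141, 0.0, 0.358]
force: [1.1, -0.8, 0.5]
width: 85.3
gripper_force: 0.0
```

>>> {"method": "move_arm", "body": {"targets": "1 2.9 -2.9 0 0 0 0;1 2.9 -2.9 0 0 0 0;1 2.9 -2.9 0 0 0 0;1 2.9 -2.9 0 0 0 0;1 2.9 -2.9 0 0 0 0"}}

```text
clock: 0.93
eef_pos: [398.2, -233.3, 231.2]
tool_rot: [-3.141, 0.0, 0.358]
force: [0.2, -0.4, 0.1]
width: 85.4
gripper_force: 0.0
```

>>> {"method": "move_arm", "body": {"targets": "1 2.9 -2.9 0 0 0 0;1 2.9 -2.9 0 0 0 0;1 2.9 -2.9 0 0 0 0;1 2.9 -2.9 0 0 0 0;1 1 -1 0 0 0 0"}}

```text
clock: 1.35
eef_pos: [473.9, -66.3, 231.3]
tool_rot: [-3.139, -0.003, 0.367]
force: [0.2, 0.1, 0.1]
width: 85.4
gripper_force: 0.0
```

>>> {"method": "move_arm", "body": {"targets": "1 0 0 0 0 0 7;1 0 0 0 0 0 7;1 0 0 0 0 0 7;1 0 0 0 0 0 7;1 0 0 0 0 0 7"}}

```text
clock: 1.77
eef_pos: [471.4, -72.9, 231.1]
tool_rot: [3.141, 0.001, -0.258]
force: [0.3, -1.1, -0.1]
width: 85.4
gripper_force: 0.0
```

>>> {"method": "move_arm", "body": {"targets": "1 0 0 0 0 0 4.8;1 0 0 0 0 0 0;1 0 0 0 0 0 0"}}

```text
clock: 2.02
eef_pos: [471.5, -72.9, 231.1]
tool_rot: [3.141, 0.0, -0.333]
force: [0.7, 0.4, -0.0]
width: 85.2
gripper_force: 0.0
```

>>> {"method": "move_arm", "body": {"targets": "1 0.5 -4.1 0 0 0 0;1 0 0 4 0 0 0;1 0 0 3 0 0 0;1 0 0 1 0 0 0;1 0 0 0 0 0 0"}}

```text
clock: 2.43
eef_pos: [487.7, -35.6, 148.7]
tool_rot: [3.14, 0.006, -0.333]
force: [0.1, -0.6, 0.7]
width: 85.8
gripper_force: 0.0
```

```bash
python3 - <<'E'
from h import *
s=snap("side","s1",(200,60,380,260),3); t=snap("top","t1")
st=read_state(); print(st["eef_pos"],st["tool_rot"])
a=cv2.imread("pics/s1.png"); b=cv2.resize(t["color"][150:350,170:300,::-1],None,fx=3,fy=3)
print(a.shape,b.shape)
im=np.hstack([cv2.resize(a,(430,478)),cv2.resize(b,(311,478))]); cv2.imwrite("pics/m1.png",im)
E
```

```text
[490.03576021 -36.1195354  151.34533629] [ 3.14158438e+00  4.09552141e-04 -3.34818920e-01]
(600, 540, 3) (600, 390, 3)
```

View pics/m1.png

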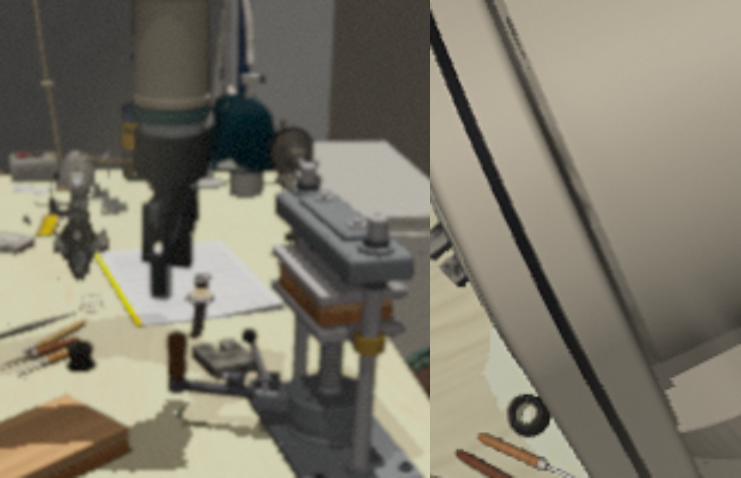

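>>> {"method": "move_arm", "body": {"targets": "1 0 0 3.5 0 0 0;1 0 0 3 0 0 0;1 0 0 2 0 0 0;1 0 0 0.2 0 0 0;1 0 0 0 0 0 0"}}

```text
clock: 2.95
eef_pos: [490.3, -36.2, 64.7]
tool_rot: [-3.141, 0.0, -0.336]
force: [0.6, 0.6, -0.1]
width: 85.1
gripper_force: 0.0
```

>>> {"method": "move_arm", "body": {"targets": "-1 0 0 0 0 0 0;-1 0 0 0 0 0 0;-1 0 0 0 0 0 0;-1 0 0 0 0 0 0;-1 0 0 0 0 0 0"}}

```text
clock: 3.37
eef_pos: [490.5, -36.0, 65.1]
tool_rot: [-3.141, -0.001, -0.336]
force: [-0.0, -0.1, -0.9]
width: 25.7
gripper_force: 0.0
```

>>> {"method": "move_arm", "body": {"targets": "-1 0 0 0 0 0 0;-1 0 0 0 0 0 0;-1 0 0 0 0 0 0;-1 0 0 0 0 0 0;-1 0 0 0 0 0 0"}}

```text
clock: 3.78
eef_pos: [490.4, -35.9, 65.1]
tool_rot: [-3.141, -0.001, -0.336]
force: [-0.5, -0.5, 6.8]
width: 20.0
gripper_force: 58.3
```

>>> {"method": "move_arm", "body": {"targets": "-1 0.06 1.44 0 0 0 -5;-1 0.06 1.44 0 0 0 -5;-1 0.06 1.44 0 0 0 -5;-1 0.06 1.44 0 0 0 -5;-1 0.06 1.44 0 0 0 -5"}}

```text
clock: 4.2
eef_pos: [482.0, -105.7, 65.1]
tool_rot: [-3.14, -0.002, 0.106]
force: [0.3, 11.2, 7.6]
width: 20.5
gripper_force: 58.6
```

>>> {"method": "move_arm", "body": {"targets": "-1 0.06 1.44 0 0 0 -5;-1 0.06 1.44 0 0 0 -5"}}

```text
clock: 4.37
eef_pos: [486.5, -131.7, 65.0]
tool_rot: [-3.137, -0.0, 0.283]
force: [-1.9, 10.7, 8.9]
width: 20.3
gripper_force: 58.9
```

>>> {"method": "move_arm", "body": {"targets": "-1 0.02 0.72 0 0 0 -2.5;-1 0.02 0.72 0 0 0 -2.5"}}

```text
clock: 4.53
eef_pos: [490.8, -145.7, 65.0]
tool_rot: [-3.137, -0.0, 0.367]
force: [-3.3, 10.2, 11.4]
width: 20.2
gripper_force: 59.1
```

>>> {"method": "move_arm", "body": {"targets": "-1 0.05 -1.2 0 0 0 4.2;-1 0.05 -1.2 0 0 0 4.2;-1 0.05 -1.2 0 0 0 4.2;-1 0 0 0 0 0 0"}}

```text
clock: 4.87
eef_pos: [482.7, -111.6, 65.1]
tool_rot: [-3.141, -0.001, 0.142]
force: [-0.6, 0.4, 6.1]
width: 20.3
gripper_force: 58.9
```

```bash
python3 - <<'E'
from h import *
s=read_state(); print(s["eef_pos"],s["tool_rot"],s["force"],s["qpos"])
E
```

```text
[ 482.7144335  -111.63607612   65.10530157] [-3.14072697e+00 -8.53384211e-04  1.42034664e-01] [-0.55037966  0.44932813  6.05056061] [ 0.20625944  0.68271403 -0.05160116  2.07790533  0.08442269  0.38230772
 -1.3408876 ]
```

>>> {"method": "move_arm", "body": {"targets": "1 0 0 0 0 0 0;1 0 0 0 0 0 0;1 0 0 0 0 0 0;1 0 0 0 0 0 0;1 0 0 -4 0 0 0"}}

```text
clock: 5.28
eef_pos: [477.3, -113.3, 97.8]
tool_rot: [-3.136, 0.015, 0.142]
force: [-0.6, -0.2, -0.3]
width: 79.4
gripper_force: 0.0
```

>>> {"method": "move_arm", "body": {"targets": "1 0 0 -4 0 0 0;1 0 0 -4 0 0 0;-1 0 0 -4 0 0 0;-1 0 0 0 0 0 1;-1 0 0 0 0 6 0"}}

```text
clock: 5.7
eef_pos: [488.9, -113.9, 227.3]
tool_rot: [3.139, -0.115, 0.127]
force: [1.8, -0.0, -0.8]
width: 51.8
gripper_force: 0.0
```

>>> {"method": "move_arm", "body": {"targets": "-1 0 0 0 0 6 0;-1 0 0 0 0 6 0;-1 0 0 0 0 6 0;-1 0 0 0 0 6 0;-1 0 0 0 0 0 0"}}

```text
clock: 6.12
eef_pos: [478.8, -102.9, 221.8]
tool_rot: [-3.106, -0.362, 0.125]
force: [-0.6, 0.0, -0.3]
width: -0.3
gripper_force: 0.0
```

```bash
cat >> h.py <<'E'
def delta(target):
    s=read_state(); M=R.from_euler("xyz",s["tool_rot"]).as_matrix()
    print("pose",s["eef_pos"].round(1),s["tool_rot"].round(3),"F",s["force"].round(1),"w",round(s["width"],1),"t",s["clock"])
    print("x,z axes",M[:,0].round(3),M[:,2].round(3)); print("tool delta cm",(M.T@(np.array(target)-s["eef_pos"])/10).round(2))
E
python3 - <<'E'
from h import *
delta((528,-106,130)); delta((528,-106,100.5))
E
```

```text
pose [ 478.8 -102.9  221.8] [-3.106 -0.362  0.125] F [-0.6  0.  -0.3] w -0.3 t 6.1167
x,z axes [0.928 0.116 0.354] [ 0.346  0.08  -0.935]
tool delta cm [ 1.28  1.29 10.26]
pose [ 478.8 -102.9  221.8] [-3.106 -0.362  0.125] F [-0.6  0.  -0.3] w -0.3 t 6.1167
x,z axes [0.928 0.116 0.354] [ 0.346  0.08  -0.935]
tool delta cm [ 0.24  1.39 13.02]
```

>>> {"method": "move_arm", "body": {"targets": "-1 0 0 0 0 0 0;-1 0 0 0 0 0 0"}}

```text
clock: 6.28
eef_pos: [481.4, -102.3, 222.6]
tool_rot: [-3.108, -0.363, 0.13]
force: [0.0, 0.2, 0.3]
width: 0.1
gripper_force: 0.0
```

```bash
python3 - <<'E'
from h import *
print(read_state()["qpos"].round(3)); delta((528,-106,130))
E
```

```text
[ 0.371  0.313 -0.124  2.244 -0.461  0.291 -0.753]
pose [ 481.4 -102.3  222.6] [-3.108 -0.363  0.13 ] F [0.  0.2 0.3] w 0.1 t 6.2833
x,z axes [0.927 0.121 0.355] [ 0.348  0.079 -0.934]
tool delta cm [ 0.99  1.31 10.24]
```

>>> {"method": "move_arm", "body": {"targets": "-1 0.3 0.3 2.6 0 0 0;-1 0.3 0.3 2.6 0 0 0;-1 0.2 0.3 2.6 0 0 0;-1 0.2 0.4 2.4 0 0 0;-1 0 0 0 0 0 0"}}

```text
clock: 6.7
eef_pos: [515.0, -102.2, 151.6]
tool_rot: [-3.098, -0.35, 0.138]
force: [-0.2, -0.5, 0.8]
width: -0.1
gripper_force: 0.0
```

```bash
python3 - <<'E'
from h import *
print(read_state()["qpos"].round(3)); delta((528,-106,102))
E
```

```text
[ 0.212  0.493  0.065  2.232 -1.093  0.233 -0.111]
pose [ 515.  -102.2  151.6] [-3.098 -0.35   0.138] F [-0.2 -0.5  0.8] w -0.1 t 6.7
x,z axes [0.93  0.13  0.343] [ 0.334  0.091 -0.938]
tool delta cm [-0.54  0.78  5.06]
```

>>> {"method": "move_arm", "body": {"targets": "-1 0 0 0 0 -4 0;-1 0 0 0 0 -4 0;-1 0 0 0 0 0 0"}}

```text
clock: 6.95
eef_pos: [518.6, -101.5, 155.4]
tool_rot: [-3.097, -0.229, 0.134]
force: [1.3, -1.1, -0.1]
width: 0.1
gripper_force: 0.0
```

```bash
python3 - <<'E'
from h import *
print(read_state()["qpos"].round(3)); delta((528,-106,102))
E
```

```text
[-0.054  0.531  0.394  2.125 -0.822  0.452 -0.425]
pose [ 518.6 -101.5  155.4] [-3.097 -0.229  0.134] F [ 1.3 -1.1 -0.1] w 0.1 t 6.95
x,z axes [0.965 0.13  0.227] [ 0.219  0.074 -0.973]
tool delta cm [-0.36  0.81  5.37]
```

>>> {"method": "move_arm", "body": {"targets": "-1 -0.1 0.3 2 0 0 0;-1 -0.1 0.3 2 0 0 0;-1 0 0.2 1.3 0 0 0;-1 0 0 0 0 0 0;-1 0 0 0 0 0 0"}}

```text
clock: 7.37
eef_pos: [525.4, -106.0, 102.0]
tool_rot: [-3.092, -0.229, 0.13]
force: [-0.7, 0.7, 1.4]
width: -0.3
gripper_force: 0.0
```

```bash
python3 - <<'E'
from h import *
print(read_state()["qpos"].round(3)); delta((563,-101.5,103.5))
s=snap("side","s2"); t=snap("top","t2")
a=cv2.resize(s["color"][170:240,260:345,::-1],(510,420)); b=cv2.resize(t["color"][170:250,200:290,::-1],(270,240))
b=cv2.copyMakeBorder(b,0,180,0,0,cv2.BORDER_CONSTANT); cv2.imwrite("pics/m2.png",np.hstack([a,b]))
E
```

```text
[ 0.067  0.624  0.237  2.139 -0.959  0.328 -0.281]
pose [ 525.4 -106.   102. ] [-3.092 -0.229  0.13 ] F [-0.7  0.7  1.4] w -0.3 t 7.3667
x,z axes [0.966 0.127 0.227] [ 0.218  0.079 -0.973]
tool delta cm [3.72 0.08 0.71]
```

View pics/m2.png

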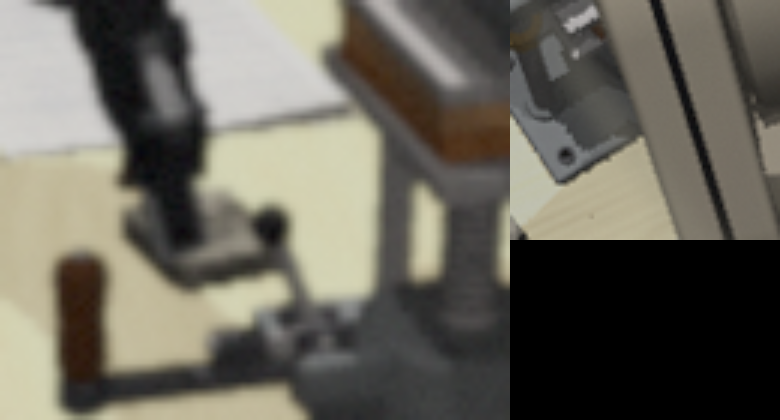

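>>> {"method": "move_arm", "body": {"targets": "-1 1 0 0.15 0 0 0;-1 1 0 0.2 0 0 0;-1 0.6 0 0.15 0 0 0;-1 0 0 0 0 0 0"}}

```text
clock: 7.8
eef_pos: [554.2, -102.0, 103.7]
tool_rot: [-3.095, -0.231, 0.135]
force: [0.5, 0.3, -0.8]
width: 0.1
gripper_force: 0.0
```

>>> {"method": "move_arm", "body": {"targets": "-1 0.5 0 0.1 0 0 0;-1 0 0 0 0 0 0"}}

```text
clock: 7.97
eef_pos: [558.1, -101.4, 103.3]
tool_rot: [-3.095, -0.229, 0.134]
force: [-0.3, -0.2, 0.0]
width: 0.1
gripper_force: 0.0
```

>>> {"method": "move_arm", "body": {"targets": "-1 0.5 0 0.1 0 0 0;-1 0 0 0 0 0 0"}}

```text
clock: 8.13
eef_pos: [563.0, -100.8, 103.3]
tool_rot: [-3.095, -0.229, 0.134]
force: [-0.0, 0.4, 0.0]
width: 0.1
gripper_force: 0.0
```

```bash
cat >> h.py <<'E'
def balls(im,Oc,yw,ths,ks):
    for k in ks:
        e=np.array([np.cos(yw-ths),np.sin(yw-ths),0])
        p=np.array(Oc)-e*(66-55*np.sin(k))+[0,0,58+55*np.cos(k)]; print("pred",k,proj(im,p).round(1))
def gray(im,x0,y0,x1,y1):
    g=cv2.cvtColor(im["color"],cv2.COLOR_RGB2GRAY)[y0:y1,x0:x1]; print("cols",x0,"..",x1-1)
    for i,r in enumerate(g): print(y0+i," ".join(f"{v:3d}" for v in r))
E
python3 - <<'E'
from h import *
im=snap("side","s3"); balls(im,(646.3,-91,0),.1487,.024,(-.38,0,.54)); gray(im,290,196,322,222)
print(proj(im,read_state()["eef_pos"]))
E
```

```text
pred -0.38 [[304.5 206.8]]
pred 0 [[312.7 204.5]]
pred 0.54 [[323.7 206.2]]
cols 290 .. 321
196 207 208 208 208 208 205 191 146  71  24  18  17  10  12  17  28  19  34  47  89 151 197 206 207 208 207 208 208 208 208 207 204
197 207 207 208 208 207 208 202 176 110  34  17  17  24  17  20  14  26  56 105 145 178 201 206 207 208 207 209 207 208 207 206 204
198 209 208 208 207 209 208 205 188 125  55  21  23  17  16  20  17  37  92 148 186 199 206 207 207 207 206 209 207 208 208 209 204
199 207 208 208 208 208 207 206 193 147  84  49  27  21  24  21  18  38  86 151 195 206 206 205 206 206 207 208 207 209 209 207 204
200 207 207 207 204 203 202 200 192 160  98  63  43  25  14  20  20  32  74 145 194 204 203 200 199 199 203 207 208 207 207 207 205
201 205 201 195 187 185 185 179 174 155 103  70  56  25  25  18  15  31  65 132 182 196 189 168 162 167 181 199 206 208 208 208 205
202 197 185 164 156 161 160 154 150 140  99  75  64  39  26  19  20  25  52 107 155 162 139 107  97 107 136 174 201 208 208 208 206
203 185 166 131 133 147 145 135 125 116  88  72  66  41  25  21  23  21  43  83 117 
[... 1753 characters left out ...]
06 205 189
217  66  58  63  78 100 104 103 111 132 158 165 164 167 172 188 197 202 204 205 206 193 151 101 100 151 197 207 207 206 207 204 184
218 121 109 110 129 157 164 166 166 172 180 182 180 181 182 185 190 194 201 205 205 193 152  98 101 151 193 200 202 201 199 190 165
219 166 164 165 168 176 181 182 182 184 184 184 184 183 181 178 179 180 185 193 194 182 141  98  90 130 171 180 179 175 170 153 125
220 180 181 179 180 182 185 185 185 186 187 184 182 177 172 161 157 145 136 139 148 141 110  88  80  96 125 137 144 145 136 104  82
221 181 181 182 183 181 184 185 186 185 186 183 175 153 142 130 119  97  78  81  87  85  78  78  76  69  81 107 130 134 120  82  62
[[305.27514045 208.76854478]]
```

>>> {"method": "move_arm", "body": {"targets": "1 -1.5 0 -0.3 0 0 0;1 -2.5 0 -2 0 0 0;1 -1 0 -4 0 -3 0;1 0 0 -4 0 -5 0;1 0 0 -1.5 0 -5 0"}}

```text
clock: 8.6
eef_pos: [491.0, -118.8, 208.2]
tool_rot: [-3.097, -0.008, 0.137]
force: [1.8, 0.1, -1.2]
width: 60.4
gripper_force: 0.0
```

>>> {"method": "move_arm", "body": {"targets": "1 0 0 0 0 0 0;1 0 0 0 0 0 0"}}

```text
clock: 8.77
eef_pos: [494.6, -114.9, 204.3]
tool_rot: [-3.095, -0.012, 0.147]
force: [-0.8, 0.3, -0.6]
width: 83.4
gripper_force: 0.0
```

```bash
python3 - <<'E'
from h import *
print(read_state()["qpos"].round(3)); delta((482.7,-111.6,150))
s=load("s3"); gray(s,268,208,284,214); 
o=np.array([646.3,-91,0])
for th in(-.05,.024,.1): print(th,proj(s,o-165*np.array([np.cos(.1487-th),np.sin(.1487-th),0])+[0,0,105]))
E
```

```text
[-0.242  0.549  0.673  1.946 -0.523  0.833 -0.694]
pose [ 494.6 -114.9  204.3] [-3.095 -0.012  0.147] F [-0.8  0.3 -0.6] w 83.4 t 8.7667
x,z axes [0.989 0.147 0.012] [ 0.005  0.048 -0.999]
tool delta cm [-1.2  -0.24  5.43]
cols 268 .. 283
208 182 182 182 184 187 186 185 184 182 183 182 168 116  56  48  70
209 182 184 181 185 185 187 186 184 182 183 182 170 122  65  44  52
210 183 181 181 183 180 180 180 182 183 185 183 180 159 115  63  41
211 182 179 175 168 155 150 152 160 174 180 184 184 179 160 114  66
212 179 165 141 123 113 106 104 113 137 162 180 186 184 179 160 115
213 171 134  93  70  70  68  64  64  91 135 173 184 185 185 181 158
-0.05 [[273.92906266 213.74152407]]
0.024 [[272.65376717 211.5670279 ]]
0.1 [[271.75487546 209.34142813]]
```

>>> {"method": "move_arm", "body": {"targets": "1 0 0 0 -2.7 0 0;1 -1.15 -0.5 2.5 0 0 0;1 0 0 3 0 0 0;1 0 0 0 0 0 0;1 0 0 0 0 0 0"}}

```text
clock: 9.18
eef_pos: [479.5, -111.7, 147.4]
tool_rot: [-3.139, -0.006, 0.143]
force: [-0.8, 1.0, 0.9]
width: 85.6
gripper_force: 0.0
```

>>> {"method": "move_arm", "body": {"targets": "1 0 0 3 0 0 0;1 0 0 3 0 0 0;1 0 0 2.5 0 0 0;1 0 0 0 0 0 0;1 0 0 0 0 0 0"}}

```text
clock: 9.6
eef_pos: [482.4, -112.4, 64.2]
tool_rot: [-3.141, -0.009, 0.143]
force: [-0.1, -0.3, 0.6]
width: 85.2
gripper_force: 0.0
```

>>> {"method": "move_arm", "body": {"targets": "-1 0 0 0 0 0 0;-1 0 0 0 0 0 0;-1 0 0 0 0 0 0;-1 0 0 0 0 0 0;-1 0 0 0 0 0 0"}}

```text
clock: 10.02
eef_pos: [483.1, -111.7, 64.5]
tool_rot: [-3.141, -0.011, 0.145]
force: [0.0, 0.4, -0.5]
width: 25.6
gripper_force: 0.0
```

>>> {"method": "move_arm", "body": {"targets": "-1 0 0 0 0 0 0;-1 0 0 0 0 0 0;-1 0 0 0 0 0 0;-1 0 0 0 0 0 0"}}

```text
clock: 10.35
eef_pos: [483.1, -111.9, 64.5]
tool_rot: [-3.141, -0.011, 0.145]
force: [-0.1, 0.6, 6.5]
width: 20.1
gripper_force: 58.3
```

```bash
python3 - <<'E'
from h import *
print(read_state()["qpos"].round(3)); delta((482.7,-111.6,64))
E
```

```text
[-0.124  0.735  0.453  2.096 -0.734  0.46  -0.527]
pose [ 483.1 -111.9   64.5] [-3.141 -0.011  0.145] F [-0.1  0.6  6.5] w 20.1 t 10.35
x,z axes [0.989 0.144 0.011] [ 0.011  0.002 -1.   ]
tool delta cm [-0.03 -0.03  0.05]
```

>>> {"method": "move_arm", "body": {"targets": "-1 0.06 -1.44 0 0 0 5;-1 0.06 -1.44 0 0 0 5;-1 0.06 -1.44 0 0 0 5;-1 0.06 -1.44 0 0 0 5;-1 0.06 -1.44 0 0 0 5"}}

```text
clock: 10.77
eef_pos: [487.6, -45.8, 64.7]
tool_rot: [3.139, -0.013, -0.3]
force: [-2.0, -11.4, 0.6]
width: 20.5
gripper_force: 59.3
```

>>> {"method": "move_arm", "body": {"targets": "-1 0.06 -1.44 0 0 0 5;-1 0.06 -1.44 0 0 0 5;-1 0.06 -1.44 0 0 0 5;-1 0.02 -0.86 0 0 0 3"}}

```text
clock: 11.1
eef_pos: [509.7, 2.2, 64.7]
tool_rot: [-3.141, -0.012, -0.612]
force: [-4.0, -11.1, 2.3]
width: 20.3
gripper_force: 59.5
```

```bash
python3 - <<'E'
from h import *
print(read_state()["qpos"].round(3)); delta((482.7,-111.6,64)); p=read_state()["eef_pos"]; print(np.hypot(p[0]-646.3,p[1]+91),.1487-np.arctan2(-91-p[1],646.3-p[0]))
E
```

```text
[-0.505  0.819  0.701  2.062 -0.954  0.608 -1.311]
pose [509.7   2.2  64.7] [-3.141 -0.012 -0.612] F [ -4.  -11.1   2.3] w 20.3 t 11.1
x,z axes [ 0.819 -0.574  0.012] [ 0.01  -0.006 -1.   ]
tool delta cm [ 4.32 10.86  0.1 ]
165.3912694079592 0.7471388282677085
```

>>> {"method": "move_arm", "body": {"targets": "-1 0.09 1.72 0 0 0 -6;-1 0.09 1.72 0 0 0 -6;-1 0.09 1.72 0 0 0 -6;-1 0.09 1.72 0 0 0 -6;-1 0.09 1.72 0 0 0 -6"}}

```text
clock: 11.52
eef_pos: [482.3, -74.8, 64.6]
tool_rot: [-3.139, -0.012, -0.076]
force: [2.5, 0.4, 3.8]
width: 20.4
gripper_force: 59.7
```

>>> {"method": "move_arm", "body": {"targets": "-1 0.09 1.72 0 0 0 -6;-1 0.09 1.72 0 0 0 -6;-1 0.09 1.72 0 0 0 -6;-1 0.09 1.72 0 0 0 -6;-1 0 0 0 0 0 0"}}

```text
clock: 11.93
eef_pos: [491.5, -146.4, 64.6]
tool_rot: [3.136, -0.012, 0.336]
force: [-0.4, -0.9, 3.3]
width: 20.2
gripper_force: 60.3
```

```bash
cat >> h.py <<'E'
def lev():
    s=read_state();print(s["qpos"].round(3)); p=s["eef_pos"]; delta(p); print("r,th",np.hypot(p[0]-646.3,p[1]+91),.1487-np.arctan2(-91-p[1],646.3-p[0]))
E
python3 - <<'E'
from h import *
lev()
E
```

```text
[-0.038  0.739  0.418  2.053 -0.658  0.468 -0.355]
pose [ 491.5 -146.4   64.6] [ 3.136 -0.012  0.336] F [-0.4 -0.9  3.3] w 20.2 t 11.9333
x,z axes [0.944 0.33  0.012] [ 0.013 -0.002 -1.   ]
tool delta cm [0. 0. 0.]
r,th 164.44800624423758 -0.19501427899616014
```

>>> {"method": "move_arm", "body": {"targets": "-1 0.09 1.72 0 0 0 -6;-1 0.09 1.72 0 0 0 -6;-1 0.09 1.72 0 0 0 -6;-1 0.09 1.72 0 0 0 -6;-1 0.09 1.72 0 0 0 -6"}}

```text
clock: 12.35
eef_pos: [536.7, -213.7, 64.6]
tool_rot: [3.137, -0.006, 0.863]
force: [-1.5, -1.5, 4.6]
width: 20.3
gripper_force: 60.7
```

>>> {"method": "move_arm", "body": {"targets": "-1 0.06 -1.44 0 0 0 5;-1 0.06 -1.44 0 0 0 5;-1 0.06 -1.44 0 0 0 5;-1 0.06 -1.44 0 0 0 5;-1 0.06 -1.44 0 0 0 5"}}

```text
clock: 12.77
eef_pos: [497.5, -161.0, 64.8]
tool_rot: [3.127, -0.012, 0.414]
force: [5.5, -10.8, -4.2]
width: 20.1
gripper_force: 61.3
```

>>> {"method": "move_arm", "body": {"targets": "-1 0.06 -1.44 0 0 0 5;-1 0.06 -1.44 0 0 0 5;-1 0.06 -1.44 0 0 0 5;-1 0.06 -1.44 0 0 0 5;-1 0.06 -1.44 0 0 0 5"}}

```text
clock: 13.18
eef_pos: [481.6, -91.3, 64.7]
tool_rot: [3.133, -0.015, -0.023]
force: [1.7, -13.5, -2.1]
width: 19.7
gripper_force: 61.4
```

```bash
python3 - <<'E'
from h import *
lev()
E
```

```text
[-0.207  0.742  0.506  2.117 -0.806  0.462 -0.668]
pose [481.6 -91.3  64.7] [ 3.133 -0.015 -0.023] F [  1.7 -13.5  -2.1] w 19.7 t 13.1833
x,z axes [ 1.    -0.023  0.015] [ 0.015 -0.009 -1.   ]
tool delta cm [0. 0. 0.]
r,th 164.66920522287222 0.14661066450088908
```

>>> {"method": "move_arm", "body": {"targets": "-1 0.04 -1.15 0 0 0 4;-1 0.04 -1.15 0 0 0 4;-1 0.04 -1.15 0 0 0 4;-1 0.04 -1.15 0 0 0 4"}}

```text
clock: 13.52
eef_pos: [487.6, -46.1, 64.7]
tool_rot: [3.137, -0.015, -0.301]
force: [-0.6, -14.6, -0.6]
width: 20.3
gripper_force: 61.5
```

>>> {"method": "move_arm", "body": {"targets": "-1 0.04 -1.15 0 0 0 4;-1 0.04 -1.15 0 0 0 4;-1 0.04 -1.15 0 0 0 4;-1 0.04 -1.15 0 0 0 4"}}

```text
clock: 13.85
eef_pos: [504.3, -6.2, 64.7]
tool_rot: [3.137, -0.014, -0.581]
force: [-9.2, -21.8, 1.8]
width: 20.2
gripper_force: 62.0
```

```bash
python3 - <<'E'
from h import *
lev()
E
```

```text
[-0.492  0.813  0.697  2.076 -0.952  0.595 -1.266]
pose [504.3  -6.2  64.7] [ 3.137 -0.014 -0.581] F [ -9.2 -21.8   1.8] w 20.2 t 13.85
x,z axes [ 0.836 -0.549  0.014] [ 0.009 -0.012 -1.   ]
tool delta cm [0. 0. 0.]
r,th 165.38450868434677 0.6871121829607192
```

>>> {"method": "move_arm", "body": {"targets": "-1 0.01 -0.58 0 0 0 2;-1 0 0 0 0 0 0;-1 0 0 0 0 0 0"}}

```text
clock: 14.1
eef_pos: [506.5, -2.5, 64.6]
tool_rot: [3.136, -0.014, -0.613]
force: [-8.1, -18.8, 3.7]
width: 20.5
gripper_force: 62.2
```

```bash
python3 - <<'E'
from h import *
lev()
s=snap("side","s4"); a=s["color"][115:205,300:380,::-1]; b=load("s3")["color"][115:205,300:380,::-1]
cv2.imwrite("pics/m4.png",cv2.resize(np.hstack([b,a]),None,fx=4.8,fy=4.8,interpolation=cv2.INTER_CUBIC))
E
```

```text
[-0.506  0.82   0.71   2.069 -0.956  0.606 -1.304]
pose [506.5  -2.5  64.6] [ 3.136 -0.014 -0.613] F [ -8.1 -18.8   3.7] w 20.5 t 14.1
x,z axes [ 0.818 -0.575  0.014] [ 0.008 -0.013 -1.   ]
tool delta cm [0. 0. 0.]
r,th 165.42493644251635 0.7131404747232908
```

View pics/m4.png

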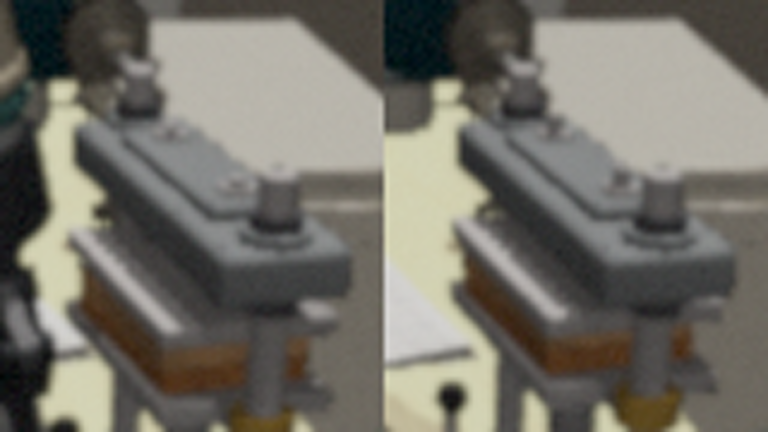

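>>> {"method": "move_arm", "body": {"targets": "-1 0.01 -0.58 0 0 0 2;-1 0 0 0 0 0 0;-1 0 0 0 0 0 0"}}

```text
clock: 14.4
eef_pos: [508.7, 0.9, 64.6]
tool_rot: [3.134, -0.013, -0.649]
force: [-10.8, -21.1, 3.6]
width: 20.2
gripper_force: 62.3
```

```bash
python3 - <<'E'
from h import *
lev()
E
```

```text
[-0.52   0.828  0.723  2.062 -0.959  0.619 -1.346]
pose [508.7   0.9  64.6] [ 3.134 -0.013 -0.649] F [-10.8 -21.1   3.6] w 20.2 t 14.4
x,z axes [ 0.796 -0.605  0.013] [ 0.006 -0.014 -1.   ]
tool delta cm [0. 0. 0.]
r,th 165.47260931927414 0.737260346665733
```

```bash
python3 - <<'E'
from h import *
a,b=load("s3"),load("s4")
e=np.array([np.cos(.1487),np.sin(.1487),0]);l=np.array([-e[1],e[0],0]);o=np.array([646.3,-91,190])
p=o-44*e; q=proj(a,[p,p+[0,0,6],p+[0,0,12]]); print(q)
g=[cv2.cvtColor(i["color"],cv2.COLOR_RGB2GRAY).astype(np.float32) for i in(a,b,load("side0"))]
# vertical profile shifts along plate top front edge & platen edge
for x in (320,324,328,332):
    for n,(y0,y1) in {"plate":(160,185),"xhead":(140,158)}.items():
        A=cv2.resize(g[0][y0:y1,x:x+3].mean(1),None,fx=1,fy=10,interpolation=cv2.INTER_CUBIC).ravel()
        r=[]
        for im in (g[1],):
            Bf=cv2.resize(im[y0-8:y1+8,x:x+3].mean(1),None,fx=1,fy=10,interpolation=cv2.INTER_CUBIC).ravel()
            r.append(min(range(0,160),key=lambda k:abs(Bf[k:k+len(A)]-A).mean())/10-8)
        print(x,n,r)
E
```

```text
[[322.67680909 174.03435578]
 [322.76986972 171.64289453]
 [322.86311841 169.2403098 ]]
320 plate [-2.5999999999999996]
320 xhead [0.0]
324 plate [-2.8]
324 xhead [0.0]
328 plate [-2.9000000000000004]
328 xhead [0.0]
332 plate [-2.9000000000000004]
332 xhead [0.0]
```

>>> {"method": "move_arm", "body": {"targets": "-1 0.06 1.44 0 0 0 -5;-1 0.06 1.44 0 0 0 -5;-1 0.06 1.44 0 0 0 -5;-1 0.06 1.44 0 0 0 -5;-1 0.06 1.44 0 0 0 -5"}}

```text
clock: 14.82
eef_pos: [485.5, -54.4, 64.6]
tool_rot: [-3.138, -0.014, -0.201]
force: [4.8, -1.1, 2.5]
width: 20.3
gripper_force: 61.9
```

>>> {"method": "move_arm", "body": {"targets": "-1 0.06 1.44 0 0 0 -5;-1 0.06 1.44 0 0 0 -5;-1 0.06 1.44 0 0 0 -5;-1 0 0 0 0 0 0;-1 0 0 0 0 0 0"}}

```text
clock: 15.23
eef_pos: [481.7, -97.3, 64.5]
tool_rot: [-3.141, -0.013, 0.054]
force: [2.3, 0.0, 7.9]
width: 20.2
gripper_force: 62.3
```

```bash
python3 - <<'E'
from h import *
lev(); s=read_state();p=s["eef_pos"]; d=np.array([646.3,-91])-p[:2]; print("dir",np.arctan2(d[1],d[0]))
b=snap("side","s5")
g=[cv2.cvtColor(i["color"],cv2.COLOR_RGB2GRAY).astype(np.float32) for i in(load("s3"),b)]
for x in (320,324,328,332):
        y0,y1=160,185
        A=cv2.resize(g[0][y0:y1,x:x+3].mean(1),None,fx=1,fy=10,interpolation=cv2.INTER_CUBIC).ravel()
        Bf=cv2.resize(g[1][y0-8:y1+8,x:x+3].mean(1),None,fx=1,fy=10,interpolation=cv2.INTER_CUBIC).ravel()
        print(x,min(range(0,160),key=lambda k:abs(Bf[k:k+len(A)]-A).mean())/10-8)
E
```

```text
[-0.174  0.739  0.486  2.11  -0.787  0.466 -0.592]
pose [481.7 -97.3  64.5] [-3.141 -0.013  0.054] F [2.3 0.  7.9] w 20.2 t 15.2333
x,z axes [0.998 0.054 0.013] [ 0.013  0.001 -1.   ]
tool delta cm [0. 0. 0.]
r,th 164.72178826314186 0.11049465816902723
dir 0.03820534183097277
320 -2.4000000000000004
324 -2.7
328 -2.9000000000000004
332 -2.7
```

>>> {"method": "move_arm", "body": {"targets": "1 0 0 0 0 0 0;1 0 0 0 0 0 0;1 0 0 0 0 0 0;1 0 0 0 0 0 0;1 0 0 -3 0 0 0"}}

```text
clock: 15.7
eef_pos: [476.8, -95.1, 90.5]
tool_rot: [-3.138, -0.001, 0.058]
force: [0.9, -0.2, 0.4]
width: 79.2
gripper_force: 0.0
```

>>> {"method": "move_arm", "body": {"targets": "1 0 0 -3.5 0 0 0;-1 0 0 -3.5 0 0 0;-1 2 0 -2 0 0 0;-1 2 0 0 0 5 0;-1 0 0 0 0 4 0"}}

```text
clock: 16.12
eef_pos: [524.4, -94.1, 186.0]
tool_rot: [3.14, -0.176, 0.061]
force: [0.9, 1.2, -1.1]
width: 38.8
gripper_force: 0.0
```

>>> {"method": "move_arm", "body": {"targets": "-1 0 0 0 0 4 0;-1 0 0 0 0 0 0;-1 0 0 0 0 0 0"}}

```text
clock: 16.37
eef_pos: [517.9, -94.3, 184.1]
tool_rot: [-3.138, -0.235, 0.055]
force: [0.6, -0.6, 1.0]
width: 0.9
gripper_force: 0.0
```

```bash
python3 - <<'E'
from h import *
lev(); delta((530.4,-95.4,103))
E
```

```text
[-0.234  0.493  0.564  2.131 -0.78   0.476 -0.586]
pose [517.9 -94.3 184.1] [-3.138 -0.235  0.055] F [ 0.6 -0.6  1. ] w 0.9 t 16.3667
x,z axes [0.971 0.054 0.233] [ 0.232  0.016 -0.973]
tool delta cm [0. 0. 0.]
r,th 128.46490468002943 0.12299187634097773
pose [517.9 -94.3 184.1] [-3.138 -0.235  0.055] F [ 0.6 -0.6  1. ] w 0.9 t 16.3667
x,z axes [0.971 0.054 0.233] [ 0.232  0.016 -0.973]
tool delta cm [-0.68  0.21  8.18]
```

>>> {"method": "move_arm", "body": {"targets": "-1 0.1 0.1 3 0 0 0;-1 0.1 0.1 3 0 0 0;-1 0.1 0 2.4 0 0 0;-1 0 0 0 0 0 0;-1 0 0 0 0 0 0"}}

```text
clock: 16.78
eef_pos: [541.8, -95.2, 102.1]
tool_rot: [-3.139, -0.234, 0.057]
force: [0.4, -0.3, -0.1]
width: 0.5
gripper_force: 0.0
```

>>> {"method": "move_arm", "body": {"targets": "-1 0 0 0 0 3 0;-1 0 0 0 0 2 0;-1 0 0 0 0 0 0"}}

```text
clock: 17.03
eef_pos: [551.5, -99.7, 119.5]
tool_rot: [-3.133, -0.304, 0.054]
force: [1.0, 0.1, 0.6]
width: -0.1
gripper_force: 0.0
```

```bash
python3 - <<'E'
from h import *
lev(); delta((562,-94.5,103))
E
```

```text
[ 0.017  0.594  0.231  2.154 -1.097  0.235 -0.27 ]
pose [551.5 -99.7 119.5] [-3.133 -0.304  0.054] F [1.  0.1 0.6] w -0.1 t 17.0333
x,z axes [0.953 0.051 0.299] [ 0.298  0.024 -0.954]
tool delta cm [0. 0. 0.]
r,th 95.22455031900009 0.05705319712565128
pose [551.5 -99.7 119.5] [-3.133 -0.304  0.054] F [1.  0.1 0.6] w -0.1 t 17.0333
x,z axes [0.953 0.051 0.299] [ 0.298  0.024 -0.954]
tool delta cm [ 0.54 -0.45  1.9 ]
```

>>> {"method": "move_arm", "body": {"targets": "-1 -2 0 -2.5 0 -5.8 0;-1 -2 0 -3 0 -5.8 0;-1 -1 0 -3 0 -5.8 0;-1 0 0 0 0 0 0;-1 0 0 0 0 0 0"}}

```text
clock: 17.45
eef_pos: [501.4, -100.5, 177.3]
tool_rot: [-3.13, -0.058, 0.066]
force: [-1.3, 1.3, -0.7]
width: 0.1
gripper_force: 0.0
```

>>> {"method": "move_arm", "body": {"targets": "-1 0 0 0 -6.5 0 0;-1 0 0 0 -6.5 0 0;-1 0 0 0 -6.5 0 0;-1 0 0 0 -3 0 0;-1 0 0 0 0 0 0"}}

```text
clock: 17.87
eef_pos: [498.2, -96.5, 172.7]
tool_rot: [2.762, -0.05, 0.071]
force: [0.0, 0.8, -0.7]
width: -0.2
gripper_force: 0.0
```

```bash
python3 - <<'E'
from h import *
lev()
E
```

```text
[-0.752  0.743  1.011  2.098 -0.498  0.528 -1.006]
pose [498.2 -96.5 172.7] [ 2.762 -0.05   0.071] F [ 0.   0.8 -0.7] w -0.2 t 17.8667
x,z axes [0.996 0.071 0.05 ] [ 0.072 -0.366 -0.928]
tool delta cm [0. 0. 0.]
r,th 148.20178215221125 0.11166315003759186
```

```bash
cat > fk.py <<'E'
import numpy as np
from scipy.spatial.transform import Rotation as R
D=[([1.146,.629,.0384,1.518,-.027,.9963,-.02],[228.1,-608.1,230.5],[-3.14,0,.3588]),
([.371,.313,-.124,2.244,-.461,.291,-.753],[481.4,-102.3,222.6],[-3.108,-.363,.13]),
([.212,.493,.065,2.232,-1.093,.233,-.111],[515,-102.2,151.6],[-3.098,-.35,.138]),
([-.054,.531,.394,2.125,-.822,.452,-.425],[518.6,-101.5,155.4],[-3.097,-.229,.134]),
([-.242,.549,.673,1.946,-.523,.833,-.694],[494.6,-114.9,204.3],[-3.095,-.012,.147]),
([-.505,.819,.701,2.062,-.954,.608,-1.311],[509.7,2.2,64.7],[-3.141,-.012,-.612]),
([-.207,.742,.506,2.117,-.806,.462,-.668],[481.6,-91.3,64.7],[3.133,-.015,-.023]),
([.017,.594,.231,2.154,-1.097,.235,-.27],[551.5,-99.7,119.5],[-3.133,-.304,.054]),
([-.752,.743,1.011,2.098,-.498,.528,-1.006],[498.2,-96.5,172.7],[2.762,-.05,.071])]
y=lambda a:R.from_rotvec([0,a,0]); z=lambda a:R.from_rotvec([0,0,a])
def chain(q,s=(1,1,1)):
    A=z(s[0]*q[0])
    B=A*y(q[1]); C=B*z(s[1]*q[2]); Dd=C*y(q[3]); E=Dd*z(s[2]*q[4]); F=E*y(q[5]); return A,B,C,Dd,E,F
E
python3 - <<'E'
from fk import *
import itertools
for s in itertools.product((1,-1),repeat=3):
  err=[];rows=[];rhs=[]
  for q,p,r in D:
    ch=chain(q,s); T=R.from_euler("xyz",r); zt=T.as_matrix()[:,2]
    err.append(np.linalg.norm(ch[5].as_matrix()[:,2]-zt))
    rows.append(np.c_[[0,0,1],ch[1].as_matrix()[:,2],ch[3].as_matrix()[:,2],zt,ch[1].as_matrix()[:,0],ch[3].as_matrix()[:,0]]); rhs.append(p)
  A=np.vstack(rows);b=np.hstack(rhs);x=np.linalg.lstsq(A,b,rcond=None)[0]
  print(s,np.round(np.mean(err),3),x.round(1),np.abs(A@x-b).max().round(1))
E
```

```text
(1, 1, 1) 0.155 [ -382.5 -1069.4  -666.2  -348.1   217.3 -1349.5] 344.1
(1, 1, -1) 0.52 [ -382.5 -1069.4  -666.2  -348.1   217.3 -1349.5] 344.1
(1, -1, 1) 0.517 [ -303.8 -1109.7  -852.7  -415.8   520.3 -1168. ] 387.7
(1, -1, -1) 0.111 [ -303.8 -1109.7  -852.7  -415.8   520.3 -1168. ] 387.7
(-1, 1, 1) 0.185 [573.7 516.2 -75.8 464.9 523.7 317.9] 237.8
(-1, 1, -1) 0.493 [573.7 516.2 -75.8 464.9 523.7 317.9] 237.8
(-1, -1, 1) 0.507 [335.8 511.  411.  297.4  -4.4 -25.8] 27.6
(-1, -1, -1) 0.001 [335.8 511.  411.  297.4  -4.4 -25.8] 27.6
```

```bash
cat >> fk.py <<'E'
S=(-1,-1,-1)
def basis(q):
    A,B,C,Dd,E_,F=[c.as_matrix() for c in chain(q,S)]
    return np.c_[[0,0,1],B[:,2],Dd[:,2],F[:,2],B[:,0],C[:,0],C[:,1],Dd[:,0],F[:,0]]
A_=np.vstack([basis(q) for q,_,_ in D]); b_=np.hstack([p for _,p,_ in D])
X=np.linalg.lstsq(np.vstack([A_,.02*np.eye(9)]),np.r_[b_,np.zeros(9)],rcond=None)[0]
def fk(q): return basis(q)@X,(chain(q,S)[5]*z(-q[6]))
E
python3 - <<'E'
from fk import *
from h import read_state
print(X.round(1),(A_@X-b_).reshape(-1,3).round(1).tolist())
s=read_state();q=s["qpos"].copy(); f=fk(q); T=R.from_euler("xyz",s["tool_rot"])
print(f[0],s["eef_pos"],(f[1].inv()*T).as_rotvec())
fa=chain(q,S)[3].as_matrix()[:,2]; print("forearm",fa.round(3),"in tool",T.inv().apply(fa).round(4))
for d in np.arange(0,3.8,.4):
    k=q.copy();k[4]+=d; p,r=fk(k); m=r.as_matrix(); print(round(k[4],2),p.round(0),"z",m[:,2].round(2),"x",m[:,0].round(2))
E
```

```text
[316.8 561.9 377.1 342.3  -8.4   7.2 -24.8  -4.8  -2. ] [[3.4, 0.4, -1.6], [2.3, 0.8, -2.3], [0.8, -0.8, -2.2], [-1.4, -1.1, 0.0], [-2.4, -0.4, 1.5], [0.9, 0.1, 2.0], [1.6, 0.2, 0.3], [0.1, -0.1, -1.3], [-2.8, 1.8, 3.5]]
[495.67413728 -94.59787086 176.49217117] [498.19985252 -96.48767237 172.72607818] [-2.77458240e-16 -6.16573867e-16  1.57079633e+00]
forearm [ 0.499 -0.536 -0.681] in tool [0.4256 0.2696 0.8638]
-0.5 [496. -95. 176.] z [ 0.07 -0.37 -0.93] x [-0.05  0.93 -0.37]
-0.1 [ 473. -152.  205.] z [ 0.   -0.53 -0.84] x [-0.38  0.78 -0.5 ]
0.3 [ 472. -205.  246.] z [ 0.   -0.69 -0.72] x [-0.67  0.53 -0.52]
0.7 [ 495. -246.  295.] z [ 0.07 -0.81 -0.58] x [-0.88  0.23 -0.42]
1.1 [ 537. -269.  344.] z [ 0.19 -0.88 -0.43] x [-0.97 -0.1  -0.24]
1.5 [ 591. -269.  384.] z [ 0.35 -0.88 -0.32] x [-0.93 -0.38  0.02]
1.9 [ 650. -247.  410.] z [ 0.53 -0.81 -0.24] x [-0.76 -0.58  0.3 ]
2.3 [ 704. -206.  417.] z [ 0.69 -0.69 -0.22] x [-0.49 -0.67  0.56]
2.7 [ 744. -152.  404.] z [ 0.8  -0.54 -0.26] x [-0.17 -0.62  0.76]
3.1 [764. -95. 373.] z [ 0.86 -0.37 -0.35] x [ 0.15 -0.46  0.87]
```

```bash
cat >> fk.py <<'E'
LO=np.array([-3.06,-.37,-1.25,.18,-1.1,.23,-2.94]);HI=np.array([3.06,2.12,1.32,2.47,4.24,1.98,2.94])
def pose(q):
    p,r=fk(q); return p,r*z(np.pi/2)
def jac(q):
    p,r=pose(q);J=np.zeros((6,7))
    for i in range(7):
        k=np.array(q,float);k[i]+=1e-5;p2,r2=pose(k); J[:3,i]=(p2-p)/1e-5/300; J[3:,i]=(r2*r.inv()).as_rotvec()/1e-5
    return J
def ik(q,P,Rt,n=8,lam=.02):
    q=np.array(q,float)
    for _ in range(n):
        p,r=pose(q); e=np.r_[(P-p)/300,(Rt*r.inv()).as_rotvec()]
        if np.linalg.norm(e)<1e-4: break
        J=jac(q); act=np.ones(7,bool)
        for _ in range(3):
            Ja=J*act; dq=Ja.T@np.linalg.solve(Ja@Ja.T+lam**2*np.eye(6),e)
            bad=((q+dq<LO)|(q+dq>HI))&act
            if not bad.any(): break
            act&=~bad
        q=np.clip(q+np.clip(dq,-.2,.2),LO,HI)
    return q
def sim(q,rows,P=None,Rt=None,show=1):
    p,r=pose(q); P=p if P is None else P; Rt=r if Rt is None else Rt
    for i,w in enumerate(rows):
        P=P+Rt.apply(np.array(w[:3])*10.); Rt=Rt*R.from_rotvec(np.radians(w[3:])); q=ik(q,P,Rt)
        if show and (i%show==show-1): 
            p,r=pose(q); print(i,q.round(2),p.round(0),"z",r.as_matrix()[:,2].round(2),"err",np.linalg.norm(P-p).round(1),np.degrees((Rt*r.inv()).magnitude()).round(1))
    return q,P,Rt
E
python3 - <<'E'
from fk import *
q=[-.174,.739,.486,2.11,-.787,.466,-.592]
a=[[0,0,-3,0,0,0],[0,0,-3.5,0,0,0],[0,0,-3.5,0,0,0],[2,0,-2,0,0,0],[2,0,0,0,5,0],[0,0,0,0,4,0],[0,0,0,0,4,0]]
b=[[.1,.1,3,0,0,0]]*2+[[.1,0,2.4,0,0,0],[0,0,0,0,3,0],[0,0,0,0,2,0]]
c=[[-2,0,-2.5,0,-5.8,0],[-2,0,-3,0,-5.8,0],[-1,0,-3,0,-5.8,0]]+[[0,0,0,-6.5,0,0]]*3+[[0,0,0,-3,0,0]]
q,_,_=sim(q,a,show=7);print("rec -.234 .493 .564 2.131 -.78 .476 -.586")
q,_,_=sim(q,b,show=5);print("rec .017 .594 .231 2.154 -1.097 .235 -.27")
q,_,_=sim(q,c,show=7);print("rec -.752,.743,1.011,2.098,-.498,.528,-1.006")
E
```

```text
6 [-0.24  0.5   0.57  2.12 -0.78  0.48 -0.59] [522. -95. 185.] z [ 0.24  0.01 -0.97] err 0.0 0.0
rec -.234 .493 .564 2.131 -.78 .476 -.586
4 [-0.02  0.61  0.29  2.12 -0.99  0.3  -0.38] [550. -98. 113.] z [ 0.26  0.03 -0.97] err 10.3 3.8
rec .017 .594 .231 2.154 -1.097 .235 -.27
6 [-0.71  0.73  0.98  2.03 -0.36  0.65 -1.1 ] [ 488. -103.  188.] z [-0.02 -0.37 -0.93] err 0.0 0.0
rec -.752,.743,1.011,2.098,-.498,.528,-1.006
```

```bash
cat > plan.py <<'E'
from fk import *
from h import read_state
q0=read_state()["qpos"]; rng=np.random.default_rng(0)
def Rt(L,psi,flip):
    e=np.array([np.cos(psi),np.sin(psi),0]);zt=np.sin(L)*e-np.cos(L)*np.array([0,0,1]);xt=np.cos(L)*e+np.sin(L)*np.array([0,0,1])
    if flip: xt=-xt
    return R.from_matrix(np.c_[xt,np.cross(zt,xt),zt])
E
python3 - <<'E'
from plan import *
P=np.array([580,-94,101.])
for L in(.45,.6):
  for psi in(-.25,.04,.2):
    for fl in(0,1):
      best=[]
      for i in range(40):
        q=rng.uniform(LO,HI); q[0]=rng.uniform(-1,1);q[1]=rng.uniform(.2,1.2);q[3]=rng.uniform(1.5,2.4)
        q=ik(q,P,Rt(L,psi,fl),n=40); p,r=pose(q)
        if np.linalg.norm(p-P)<2 and (Rt(L,psi,fl)*r.inv()).magnitude()<.02: best.append((np.linalg.norm(q-q0),q))
      best.sort(key=lambda t:t[0]); print(L,psi,fl,len(best),[(round(d,2),b.round(2).tolist()) for d,b in best[:2]])
E
```

```text
0.45 -0.25 0 9 [(np.float64(4.61), [0.23, 0.63, -0.22, 2.23, 2.24, 0.26, 2.34]), (np.float64(4.61), [0.23, 0.63, -0.22, 2.23, 2.23, 0.26, 2.34])]
0.45 -0.25 1 14 [(np.float64(3.15), [0.3, 0.64, -0.32, 2.23, 2.12, 0.3, -0.68]), (np.float64(3.17), [0.42, 0.67, -0.49, 2.23, 1.98, 0.4, -0.51])]
0.45 0.04 0 6 [(np.float64(5.02), [0.07, 0.64, 0.13, 2.22, 3.95, 0.23, 0.94]), (np.float64(5.03), [0.05, 0.65, 0.17, 2.22, 4.01, 0.25, 0.88])]
0.45 0.04 1 12 [(np.float64(3.4), [0.56, 0.68, -0.55, 2.22, 2.11, 0.28, -0.27]), (np.float64(3.4), [0.54, 0.67, -0.52, 2.22, 2.14, 0.26, -0.31])]
0.45 0.2 0 10 [(np.float64(3.85), [0.77, 0.76, -0.81, 2.2, 1.84, 0.35, -2.92]), (np.float64(3.85), [0.79, 0.78, -0.85, 2.2, 1.82, 0.38, -2.89])]
0.45 0.2 1 8 [(np.float64(3.56), [0.77, 0.76, -0.81, 2.2, 1.84, 0.35, 0.22]), (np.float64(3.57), [0.78, 0.77, -0.84, 2.2, 1.83, 0.37, 0.24])]
0.6 -0.25 0 7 [(np.float64(4.49), [0.03, 0.67, 0.03, 2.36, 2.94, 0.48, 1.57]), (np.float64(4.54), [0.15, 0.67, -0.13, 2.36, 2.76, 0.51, 1.79])]
0.6 -0.25 1 10 [(np.float64(3.5), [0.46, 0.72, -0.59, 2.36, 2.36, 0.66, -0.89]), (np.float64(3.51), [0.47, 0.73, -0.6, 2.36, 2.35, 0.66, -0.88])]
0.6 0.04 0 6 [(np.float64(4.9), [-0.28, 0.83, 0.73, 2.35, 4.01, 0.81, 0.81]), (np.float64(4.96), [-0.43, 1.01, 1.05, 2.36, 4.14, 1.08, 0.61])]
0.6 0.04 1 14 [(np.float64(3.8), [0.73, 0.78, -0.79, 2.35, 2.46, 0.56, -0.54]), (np.float64(3.8), [0.73, 0.79, -0.8, 2.35, 2.44, 0.57, -0.52])]
0.6 0.2 0 13 [(np.float64(5.08), [0.12, 0.69, 0.2, 2.31, 3.91, 0.56, 1.22]), (np.float64(5.09), [0.18, 0.68, 0.11, 2.31, 3.84, 0.51, 1.3])]
0.6 0.2 1 7 [(np.float64(3.92), [0.91, 0.88, -0.99, 2.32, 2.29, 0.54, -0.13]), (np.float64(3.93), [0.76, 0.77, -0.72, 2.31, 2.64, 0.41, -0.52])]
```

```bash
cat > seg.py <<'E'
from plan import *
from scipy.linalg import logm,expm
def T(p,r): m=np.eye(4);m[:3,:3]=r.as_matrix();m[:3,3]=p;return m
def rowsto(p0,r0,p1,r1,n):
    M=np.real(expm(np.real(logm(np.linalg.inv(T(p0,r0))@T(p1,r1)))/n))
    return np.r_[M[:3,3]/10,np.degrees(R.from_matrix(M[:3,:3]).as_rotvec())].round(2)
E
python3 - <<'E'
from seg import *
for P2 in ([500,-120,230.],[520,-96,200.]):
  P2=np.array(P2);Q=Rt(.5,.02,1); qt=ik([.5,.67,-.5,2.25,2.2,.35,-.5],P2,Q,n=60); print("target",qt.round(2),pose(qt)[0].round(1),(Q*pose(qt)[1].inv()).magnitude())
  for nseg in (6,7):
    q=q0.copy();P,r=pose(q);out=[]
    for k in range(1,nseg+1):
        # knot from joint interpolation, last one exact
        pk,rk=pose(q0+(qt-q0)*k/nseg); w=rowsto(P,r,pk,rk,5); out.append(w)
        q,P,r=sim(q,[w]*5,P,r,show=5)
    print(np.array(out),"max shift",max(np.linalg.norm(w[:3]) for w in out),"turn",max(np.linalg.norm(w[3:]) for w in out))
E
```

```text
target [ 0.72  0.4  -0.7   2.45  2.27  0.35 -0.52] [ 499.1 -111.2  207.6] 0.12925261187386702
4 [-0.59  0.75  0.88  2.16 -0.28  0.51 -0.67] [ 426. -149.  144.] z [-0.1  -0.4  -0.91] err 0.0 0.0
4 [-0.46  0.72  0.75  2.22 -0.06  0.41 -0.34] [ 396. -185.  129.] z [-0.13 -0.42 -0.9 ] err 0.0 0.0
4 [-0.34  0.67  0.63  2.28  0.17  0.26 -0.03] [ 402. -201.  122.] z [-0.03 -0.41 -0.91] err 0.0 0.0
4 [-0.03  0.53  0.22  2.34  1.23  0.23 -0.56] [ 434. -194.  131.] z [ 0.15 -0.35 -0.93] err 0.0 0.0
4 [ 0.21  0.44 -0.06  2.39  2.02  0.23 -0.81] [ 472. -162.  160.] z [ 0.36 -0.24 -0.9 ] err 0.0 0.0
4 [ 0.51  0.36 -0.43  2.45  2.57  0.28 -0.83] [ 499. -111.  208.] z [ 0.55 -0.09 -0.83] err 0.0 0.0
[[-1.55  0.41  1.01  0.19 -2.02 -5.46]
 [-0.77  0.04  0.63  0.05 -0.42 -5.79]
 [-0.19  0.23  0.24 -1.03  0.46 -5.77]
 [-0.03  0.65 -0.18 -2.19  0.21 -5.58]
 [-0.25  1.   -0.55 -2.68 -0.81 -5.5 ]
 [-0.62  1.13 -0.8  -2.28 -1.82 -5.65]] max shift 1.8949142460808088 turn 6.358718424336779
4 [-0.61  0.75  0.9   2.15 -0.31  0.52 -0.72] [ 434. -142.  147.] z [-0.08 -0.39 -0.92] err 0.0 0.0
4 [-0.49  0.73  0.7
[... 2197 characters left out ...]
.24  0.15  0.27  0.24] [ 434. -154.   96.] z [ 0.01 -0.23 -0.97] err 0.0 0.0
4 [ 0.21  0.54 -0.08  2.27  0.83  0.24  0.02] [ 461. -141.  112.] z [ 0.15 -0.16 -0.98] err 0.0 0.0
4 [ 0.52  0.49 -0.45  2.3   1.33  0.24 -0.01] [ 493. -121.  148.] z [ 0.32 -0.08 -0.94] err 0.0 0.0
4 [ 0.78  0.45 -0.77  2.33  1.72  0.23  0.07] [520. -96. 200.] z [ 0.48  0.01 -0.88] err 0.0 0.0
[[-1.01  0.15  0.98  0.54 -1.47 -4.88]
 [-0.5  -0.12  0.66  0.61 -0.23 -5.07]
 [-0.07 -0.02  0.32 -0.09  0.6  -5.11]
 [ 0.08  0.29 -0.02 -1.1   0.69 -5.03]
 [-0.05  0.61 -0.33 -1.84  0.04 -4.94]
 [-0.4   0.75 -0.59 -1.94 -0.95 -4.95]
 [-0.76  0.69 -0.78 -1.37 -1.77 -5.07]] max shift 1.4152738250953418 turn 5.5420844454049965
```

>>> {"method": "move_arm", "body": {"targets": "-1 -1.36 0.38 0.89 0.12 -1.83 -4.65;-1 -1.36 0.38 0.89 0.12 -1.83 -4.65;-1 -1.36 0.38 0.89 0.12 -1.83 -4.65;-1 -1.36 0.38 0.89 0.12 -1.83 -4.65;-1 -1.36 0.38 0.89 0.12 -1.83 -4.65"}}

```text
clock: 18.28
eef_pos: [436.1, -148.2, 144.8]
tool_rot: [2.808, 0.241, 0.39]
force: [0.4, 0.0, -1.2]
width: 0.0
gripper_force: 0.0
```

>>> {"method": "move_arm", "body": {"targets": "-1 -0.8 0.06 0.62 0.15 -0.62 -4.93;-1 -0.8 0.06 0.62 0.15 -0.62 -4.93;-1 -0.8 0.06 0.62 0.15 -0.62 -4.93;-1 -0.8 0.06 0.62 0.15 -0.62 -4.93;-1 -0.8 0.06 0.62 0.15 -0.62 -4.93"}}

```text
clock: 18.7
eef_pos: [402.6, -182.6, 129.7]
tool_rot: [2.958, 0.405, 0.814]
force: [0.4, 0.4, 0.6]
width: -0.0
gripper_force: 0.0
```

>>> {"method": "move_arm", "body": {"targets": "-1 -0.3 0.1 0.33 -0.5 0.23 -4.99;-1 -0.3 0.1 0.33 -0.5 0.23 -4.99;-1 -0.3 0.1 0.33 -0.5 0.23 -4.99;-1 -0.3 0.1 0.33 -0.5 0.23 -4.99;-1 -0.3 0.1 0.33 -0.5 0.23 -4.99"}}

```text
clock: 19.12
eef_pos: [398.1, -203.1, 121.8]
tool_rot: [3.109, 0.432, 1.291]
force: [-0.2, 1.1, 0.2]
width: -0.1
gripper_force: 0.0
```

>>> {"method": "move_arm", "body": {"targets": "-1 -0.05 0.36 0.02 -1.42 0.4 -4.87;-1 -0.05 0.36 0.02 -1.42 0.4 -4.87;-1 -0.05 0.36 0.02 -1.42 0.4 -4.87;-1 -0.05 0.36 0.02 -1.42 0.4 -4.87;-1 -0.05 0.36 0.02 -1.42 0.4 -4.87"}}

```text
clock: 19.53
eef_pos: [412.2, -207.5, 121.8]
tool_rot: [-3.113, 0.403, 1.7]
force: [-1.0, -0.1, -0.1]
width: -0.1
gripper_force: 0.0
```

```bash
python3 - <<'E'
from seg import *
from h import *
s=read_state(); print(s["qpos"].round(2),s["eef_pos"].round(0),s["force"].round(1))
q,P,r=sim(s["qpos"],[[-.07,.68,-.27,-2.12,-.09,-4.74]]*5+[[-.29,.9,-.52,-2.28,-.9,-4.72]]*5+[[-.57,.97,-.69,-1.91,-1.6,-4.87]]*5,show=5)
E
```

```text
[-0.22  0.62  0.47  2.29  0.58  0.23 -0.27] [ 412. -207.  122.] [-1.  -0.1 -0.1]
4 [ 0.02  0.52  0.16  2.34  1.44  0.23 -0.68] [ 446. -191.  134.] z [ 0.2  -0.34 -0.92] err 0.0 0.0
9 [ 0.21  0.44 -0.08  2.39  2.1   0.25 -0.88] [ 480. -162.  163.] z [ 0.39 -0.24 -0.89] err 0.0 0.0
14 [ 0.44  0.37 -0.35  2.45  2.55  0.3  -0.87] [ 505. -118.  205.] z [ 0.55 -0.12 -0.83] err 0.0 0.0
```

As predicted; continue.

>>> {"method": "move_arm", "body": {"targets": "-1 -0.07 0.68 -0.27 -2.12 -0.09 -4.74;-1 -0.07 0.68 -0.27 -2.12 -0.09 -4.74;-1 -0.07 0.68 -0.27 -2.12 -0.09 -4.74;-1 -0.07 0.68 -0.27 -2.12 -0.09 -4.74;-1 -0.07 0.68 -0.27 -2.12 -0.09 -4.74"}}

```text
clock: 19.95
eef_pos: [441.4, -197.1, 134.1]
tool_rot: [-3.12, 0.4, 2.117]
force: [0.3, -0.4, -0.3]
width: 0.0
gripper_force: 0.0
```

>>> {"method": "move_arm", "body": {"targets": "-1 -0.29 0.9 -0.52 -2.28 -0.9 -4.72;-1 -0.29 0.9 -0.52 -2.28 -0.9 -4.72;-1 -0.29 0.9 -0.52 -2.28 -0.9 -4.72;-1 -0.29 0.9 -0.52 -2.28 -0.9 -4.72;-1 -0.29 0.9 -0.52 -2.28 -0.9 -4.72"}}

```text
clock: 20.37
eef_pos: [476.8, -169.3, 163.3]
tool_rot: [-3.125, 0.473, 2.574]
force: [0.1, -0.1, -0.3]
width: -0.3
gripper_force: 0.0
```

>>> {"method": "move_arm", "body": {"targets": "-1 -0.57 0.97 -0.69 -1.91 -1.6 -4.87;-1 -0.57 0.97 -0.69 -1.91 -1.6 -4.87;-1 -0.57 0.97 -0.69 -1.91 -1.6 -4.87;-1 -0.57 0.97 -0.69 -1.91 -1.6 -4.87;-1 -0.57 0.97 -0.69 -1.91 -1.6 -4.87"}}

```text
clock: 20.78
eef_pos: [502.5, -126.5, 205.5]
tool_rot: [-3.034, 0.589, 3.077]
force: [0.9, -0.1, 0.1]
width: 0.2
gripper_force: 0.0
```

```bash
cat > go.py <<'E'
from seg import *
from h import *
def goto(P1,R1,n):
    s=read_state(); p,r=s["eef_pos"],R.from_euler("xyz",s["tool_rot"]); w=rowsto(p,r,np.array(P1,float),R1,n)
    print("now",s["qpos"].round(2),p.round(1),s["force"].round(1),"| row",w,"x",n); return w,s["qpos"]
E
python3 - <<'E'
from go import *
w,q=goto((530,-95,135),Rt(.5,.03,1),5)
q,P,r=sim(q,[w]*5,show=5)
w2=rowsto(P,r,np.array((540,-95,101.)),Rt(.5,.03,1),3); print(w2); q,P,r=sim(q,[w2]*3,P,r,show=3)
w2=rowsto(P,r,np.array((580,-94,101.)),Rt(.5,.03,1),6); print(w2); q,P,r=sim(q,[w2]*6,P,r,show=6)
# ball check in side image
im=snap("side","s6"); balls(im,(646.3,-91,0),.1487,.11,(-.38,0)); gray(im,302,194,324,214)
E
```

```text
now [ 0.41  0.38 -0.33  2.45  2.51  0.33 -0.88] [ 502.5 -126.5  205.5] [ 0.9 -0.1  0.1] | row [ 0.28  0.74  1.44 -1.8   0.97 -0.98] x 5
4 [ 0.5   0.57 -0.43  2.37  2.67  0.28 -0.87] [532. -90. 129.] z [ 0.48  0.01 -0.88] err 0.0 0.0
[ 0.22 -0.19  0.95  0.   -0.01 -0.01]
2 [ 0.51  0.65 -0.45  2.36  2.7   0.35 -0.87] [540. -95. 101.] z [ 0.48  0.01 -0.88] err 0.0 0.0
[-0.59 -0.    0.32  0.    0.    0.  ]
5 [ 0.45  0.66 -0.39  2.26  2.65  0.27 -0.84] [580. -94. 101.] z [ 0.48  0.01 -0.88] err 0.0 0.0
pred -0.38 [[303.8 205.5]]
pred 0 [[312.1 203.5]]
cols 302 .. 323
194 204 204 204 204 205 205 205 205 205 204 204 204 204 205 205 205 204 204 203 200 184 132
195 205 204 203 205 204 204 203 204 204 205 204 205 204 204 205 205 206 203 203 200 184 129
196 204 203 204 204 204 203 204 204 203 205 204 204 205 205 206 204 204 205 203 202 185 131
197 205 204 202 203 204 203 203 204 203 205 203 203 203 205 204 205 204 205 205 202 186 130
198 204 204 202 203 203 202 204 203 203 203 203 203 203 204 205 205 205 205 204 201 183 126
199 204 203 204 201 202 203 203 204 202 197 195 195 199 203 203 206 205
[... 608 characters left out ...]
 137  74  29  45  97 156 190 201 203 204 202 195 164 106
207 136 146 160 178 195 202 203 197 172 109  53  77 136 184 202 203 203 203 203 194 164 104
208 130 130 135 148 174 196 202 201 183 123  75 103 157 192 203 203 203 202 204 196 165 107
209 140 133 121 122 142 174 195 200 185 125  84 112 162 196 203 204 203 203 203 195 166 107
210 141 132 120 105 110 136 175 197 186 127  86 113 164 196 203 204 203 204 202 194 163 106
211 122 105  91  76  76 109 162 193 187 128  93 119 168 196 203 204 203 204 203 191 153  98
212  87  73  63  49  57  97 159 192 185 128  94 127 175 198 204 204 203 203 202 189 148  94
213  52  52  54  50  56  99 159 191 183 128  97 133 177 199 205 204 204 204 202 189 148  93
```

>>> {"method": "move_arm", "body": {"targets": "-1 0.28 0.74 1.44 -1.8 0.97 -0.98;-1 0.28 0.74 1.44 -1.8 0.97 -0.98;-1 0.28 0.74 1.44 -1.8 0.97 -0.98;-1 0.28 0.74 1.44 -1.8 0.97 -0.98;-1 0.28 0.74 1.44 -1.8 0.97 -0.98"}}

```text
clock: 21.25
eef_pos: [530.5, -95.7, 133.4]
tool_rot: [3.139, 0.497, -3.118]
force: [-0.4, -0.2, 0.3]
width: -0.2
gripper_force: 0.0
```

>>> {"method": "move_arm", "body": {"targets": "-1 0 0 0 0 0 0;-1 0 0 0 0 0 0"}}

```text
clock: 21.42
eef_pos: [530.1, -95.5, 133.3]
tool_rot: [3.139, 0.497, -3.119]
force: [0.7, -0.2, 0.4]
width: 0.3
gripper_force: 0.0
```

```bash
python3 - <<'E'
from go import *
w,q=goto((540,-95,101),Rt(.5,.03,1),3)
E
```

```text
now [ 0.5   0.58 -0.44  2.36  2.65  0.28 -0.85] [530.1 -95.5 133.3] [ 0.7 -0.2  0.4] | row [ 0.22  0.01  1.1  -0.02 -0.06 -0.12] x 3
```

>>> {"method": "move_arm", "body": {"targets": "-1 0.22 0 1.1 0 0 0;-1 0.22 0 1.1 0 0 0;-1 0.22 0 1.1 0 0 0;-1 -0.88 0 0.48 0 0 0;-1 0 0 0 0 0 0"}}

```text
clock: 21.83
eef_pos: [552.4, -93.8, 102.4]
tool_rot: [3.141, 0.5, -3.115]
force: [-0.4, -0.5, 0.0]
width: 0.4
gripper_force: 0.0
```

>>> {"method": "move_arm", "body": {"targets": "-1 -0.53 0 0.29 0 0 0;-1 -0.53 0 0.29 0 0 0;-1 0 0 0 0 0 0"}}

```text
clock: 22.08
eef_pos: [564.7, -93.1, 102.6]
tool_rot: [3.141, 0.501, -3.113]
force: [-0.3, -0.4, 0.3]
width: 0.1
gripper_force: 0.0
```

>>> {"method": "move_arm", "body": {"targets": "-1 -0.53 0 0.29 0 0 0;-1 0 0 0 0 0 0"}}

```text
clock: 22.25
eef_pos: [568.9, -92.6, 101.3]
tool_rot: [3.139, 0.497, -3.114]
force: [-2.8, -0.4, 0.6]
width: -0.3
gripper_force: 0.9
```

>>> {"method": "move_arm", "body": {"targets": "-1 -0.53 0 0.29 0 0 0;-1 0 0 0 0 0 0"}}

```text
clock: 22.42
eef_pos: [574.8, -92.4, 100.8]
tool_rot: [3.139, 0.496, -3.114]
force: [-0.9, 0.1, -2.2]
width: 0.1
gripper_force: 1.1
```

```bash
python3 - <<'E'
from go import *
w,q=goto((585,-95,101),Rt(.5,.03,1),3)
im=snap("side","s7"); balls(im,(646.3,-91,0),.1487,.11,(0,.15,.3,.54))
a=cv2.resize(im["color"][150:230,270:360,::-1],(720,600),interpolation=cv2.INTER_CUBIC)[:600]; cv2.imwrite("pics/m7.png",cv2.resize(a,(675,600)))
E
```

```text
now [ 0.45  0.67 -0.4   2.27  2.63  0.29 -0.83] [574.8 -92.4 100.8] [-0.9  0.1 -2.2] | row [-0.3  -0.1   0.16  0.03 -0.07 -0.03] x 3
pred 0 [[312.1 203.5]]
pred 0.15 [[315.4 203.5]]
pred 0.3 [[318.6 204. ]]
pred 0.54 [[323.3 205.7]]
```

View pics/m7.png

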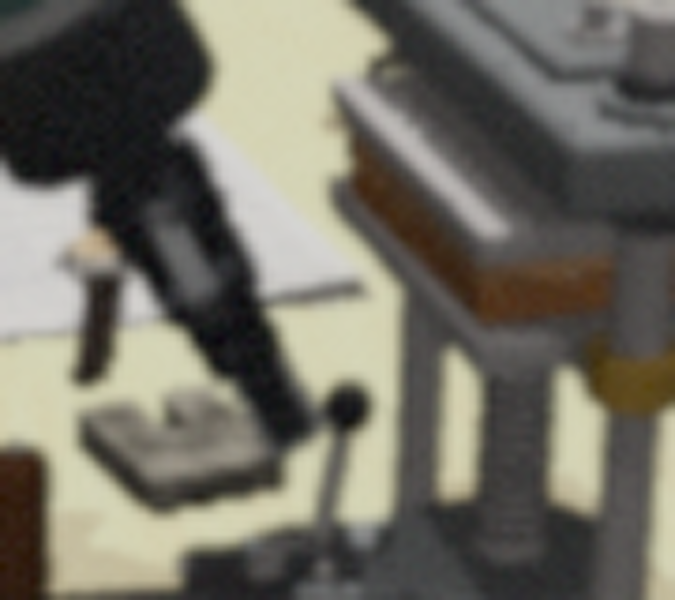

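>>> {"method": "move_arm", "body": {"targets": "-1 -0.44 0 0.24 0 0 0;-1 0 0 0 0 0 0"}}

```text
clock: 22.63
eef_pos: [580.2, -92.3, 101.0]
tool_rot: [3.139, 0.497, -3.114]
force: [-1.4, 0.7, -2.4]
width: -0.2
gripper_force: 0.9
```

>>> {"method": "move_arm", "body": {"targets": "-1 -0.44 0 0.24 0 0 0;-1 0 0 0 0 0 0"}}

```text
clock: 22.8
eef_pos: [586.7, -92.5, 101.8]
tool_rot: [3.141, 0.5, -3.113]
force: [-0.3, -0.1, -0.2]
width: -0.1
gripper_force: 0.0
```

```bash
python3 - <<'E'
from go import *
w,q=goto((585,-95,101),Rt(.5,.03,1),3)
im=snap("side","s8"); g=cv2.cvtColor(im["color"],cv2.COLOR_RGB2GRAY)[196:212,308:332]; m=(g<40)
n,l,st,c=cv2.connectedComponentsWithStats(m.astype(np.uint8)); print(st[1:].tolist(),(c[1:]+[308,196]).round(1).tolist())
E
```

```text
now [ 0.43  0.68 -0.39  2.24  2.62  0.28 -0.82] [586.7 -92.5 101.8] [-0.3 -0.1 -0.2] | row [ 0.07 -0.08 -0.    0.    0.01 -0.03] x 3
[[0, 0, 7, 12, 48], [14, 8, 5, 5, 21]] [[310.7, 201.7], [324.0, 206.0]]
```

>>> {"method": "move_arm", "body": {"targets": "-1 1.3 0 -0.7 0 0 0;-1 1.3 0 -0.7 0 0 0;-1 0 0 -3 0 0 0;-1 0 0 -3 0 0 0;-1 0 0 -3 0 0 0"}}

```text
clock: 23.27
eef_pos: [521.1, -96.2, 168.2]
tool_rot: [-3.137, 0.503, -3.113]
force: [0.6, 0.2, 0.4]
width: 0.1
gripper_force: 0.0
```

>>> {"method": "move_arm", "body": {"targets": "-1 -0.5 0 -2 0 0 0;-1 0 0 0 0 0 0;-1 0 0 0 0 0 0;-1 0 0 0 0 0 0"}}

```text
clock: 23.6
eef_pos: [519.0, -96.6, 177.2]
tool_rot: [-3.14, 0.501, -3.116]
force: [-0.1, -0.2, 0.3]
width: -0.1
gripper_force: 0.0
```

```bash
python3 - <<'E'
from go import *
s=read_state(); print(s["eef_pos"],s["force"].round(1),s["clock"])
im=snap("side","s9"); t=snap("top","t9"); balls(im,(646.3,-91,0),.1487,.11,(.54,))
g=cv2.cvtColor(im["color"],cv2.COLOR_RGB2GRAY); G=cv2.cvtColor(load("s3")["color"],cv2.COLOR_RGB2GRAY)
for x in (320,324,328,332):
        f=lambda v:cv2.resize(v.astype(np.float32).mean(1),None,fx=1,fy=10,interpolation=cv2.INTER_CUBIC).ravel()
        A=f(G[160:185,x:x+3]);B=f(g[152:193,x:x+3])
        print(x,min(range(0,160),key=lambda k:abs(B[k:k+len(A)]-A).mean())/10-8)
a=cv2.resize(im["color"][100:280,240:400,::-1],None,fx=3.2,fy=3.2,interpolation=cv2.INTER_CUBIC); cv2.imwrite("pics/m9.png",a)
E
```

```text
[518.97153385 -96.6171763  177.15246871] [-0.1 -0.2  0.3] 23.6
pred 0.54 [[323.3 205.7]]
320 -2.5
324 -2.8
328 -2.9000000000000004
332 -2.7
```

View pics/m9.png

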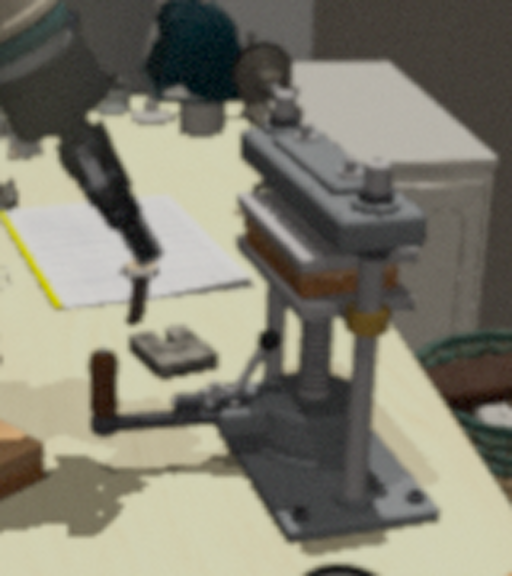

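The selector ball is leaning inward at crop pixel (270,340), the plate is still up against its stop, and the robot is touching nothing. I'm handing the job in.

```bash
python3 -c "
from cell import order
print(order.finish_job())"
```

```text
the job is handed in; nothing more can be done
None
```

The job is handed in at about 24 s of the 72 s allowed, with no verdict returned: I flipped the selector out of the loosening notch, jacked the block up until the springs went solid, pushed the selector into float, and left the tin, brush and steel block alone.

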